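Open a pendant housing, seat its contact block and clamp it

ROBOT

A 6-joint arm with a two-finger parallel gripper is mounted at the origin on the work surface. World frame = base frame: x ahead of the robot, y to its left, z up, the work surface at z = 0. Lengths are in mm, angles in rad, forces in N, time in s.
With the tool pointing down it reaches from about 400 to 825 mm from the base axis. Payload 7 kg.
Tool frame: the origin (TCP) lies at the very end of the fingers, on their centre line; the grasp point (between the pads) lies 19 mm behind it; z points along the fingers, y is the direction in which the jaws open and shut (so a half turn about z gives the same grasp; the last joint's range is limited). The gripper opens to 88 mm and grips with 3 to 60 N. Pads are 19 mm wide; open, the fingers measure 130 mm over their backs; the gripper's body (78 mm by 193 mm) begins 47 mm behind the grasp point.
Start: joints at [1.438, 0.359, 0.012, 0, -1.224, -0.288], TCP at [275.737, 616.088, 226.561] pointing down, gripper open.
Joint ranges: [-3.07, 3.07], [-1.43, 2.12], [-1.02, 1.25], [-3.03, 1.67], [-3.05, -0], [-3.03, 3.03]. Speed limits (rad/s): [2.39, 2.39, 3.01, 3.14, 3.14, 3.14].

INTERFACE

Orientations are given as a unit quaternion [x, y, z, w].
In Python, from rig import * gives the robot as it stands.
- The arm moves only by the tool servo_tool, never from a script. Its argument "deltas" is a list of rows, each a list of 3 entries, a list of its own where there are three numbers: the opening in per cent of the stroke, from 0 (shut) to 100 (fully open), then the shift along the tool's x, y, z in cm, then the turn, a rotation vector about the tool's x, y, z in degrees. A call has 1 to 20 rows; each row shifts and turns the commanded pose from where the row before left it, along the tool's axes as they then stand; what a row does not reach is not made up. A row lasts 1/12 s, in which the tool goes at most 41.7 mm and 7.16 degrees, less where a joint would pass 70% of its speed; a pose out of reach is approached as far as the arm can. A call with a gripper value outside its range is refused whole. The fingers move at their own pace and stop on an object; "newtons" is the grip in N (left out, the last holds). Time passes only in rows, so rows that do not move let the fingers close. It gives the time, the measured TCP pose, the force and the opening at its end, in the units of the state.
- read_state(): the state, without advancing time (a new reading comes with each control period).
- grab_frame(name): name is "side" or "top"; returns a dict with "img" (420x560x3 uint8, red, green, blue), "vfov" (degrees; the focal length in pixels is half the picture's height over the tangent of half this angle, whatever the lens; pixels are square), "cx", "cy" (the principal point, pixels), "R" (3x3) and "t" (3): a world point X has camera coordinates R X + t. Camera axes: x right, y down, z forward; pixel columns grow to the right and rows downward; lengths in mm; the calibration is good to about 2 mm. A picture is of the moment at which its call begins. There is no depth.
- finish_job(): hands the job in, once; it reports no verdict.
The state is a dict: "t": time; "joint_pos": joint angles; "joint_vel": joint speeds; "joint_torque": joint torques, N m; "tool_pos": TCP position; "eef_rot": TCP orientation; "ft_force": force on the tool from outside, world axes, zero at the start; "ft_torque": the same for the moment, N m; "gripper_width": finger opening in mm.
Only numpy, scipy, OpenCV 4.12 (cv2) and the standard library are available. Lean on these libraries where they do the work, as an engineer would, in place of code of your own. Each camera call takes 0.05 s, during which the arm holds its last target.

TASK

Get the orange pendant housing in the sloped jig ready for wiring. Tip up the near end of its loose yellow cover by the black ridge, draw the cover's tongue out from under the housing's far lip, and set the cover down (do not drop it) flat, ridge up, in the blue tray. Then press the black contact block down until you feel it fully home, only after that swing the hold-down clamp fully closed over it, and leave the other things on the bench undisturbed.

Things in the scene. Friction and masses are not known exactly. Their poses are not given: they have to be found in the camera images.
- housing: Orange pendant housing, open box 170 x 92 x 40 deep, walls 4, fixed in a jig that slopes 25 degrees, its near end (towards the robot) low. Origin: centre of the opening, in the rim's plane. x along its length, up the slope away from the robot; y left, level; z square to the rim, up and towards the robot. Cable gland on the near end, 22 long, all below z = -7.
- lip (a point): Inner lower edge of the lip, 4 thick, that closes the far end of the housing's opening over its whole width: at x = +69, z = -4 in the housing's frame; the lip runs from here to x = +85, z = 0. The cover's tongue lies under it; tip the cover about this edge. Axes as the housing's.
- cover: Loose yellow cover, about 100 g. On the housing, its frame coincides with the housing's (it may lie 2 mm down the slope). Plate 92 wide, x -85 to +66, z 0 to 4, its underside on the rim; a skirt reaches 8 below it inside the walls (2 clearance). Laid down, it stands on skirt and tongue with this origin 8 to 10 above the surface below.
- cover_tongue (a point): Tip of the tongue at the cover's far end, at x = +77, z = -8 in the cover's frame. Tongue 60 wide, 4 thick, 6 to 8 mm under the housing's lip with 2 play, so the cover cannot be lifted straight off. With the near end tipped up (10 to 30 degrees), the cover draws out along its own plane, near end first. Axes as the cover's.
- cover_grip (a point): Centre, half-way up, of the black grip ridge on the cover's near end, at x = -58, z = +13 in the cover's frame. The ridge is 76 wide across (y), 12 thick (x), 18 high (from z = 4 to 22). Pinch it along x, with the tool square to the sloped cover. Axes as the cover's.
- cover_mid (a point): Centre of the cover's plate, on its underside (x = -9.5, y = 0, z = 0 in the cover's frame).
- tray: Shallow blue tray, 240 (x) by 165 (y), 22 high, walls and floor 4, fixed, level, to the left or right of the jig. Origin: centre of its underside; z up. It changes places with the yellow bin.
- block (a joint): How far the black contact block stands proud in the housing, in m: 0 = fully home against a hard stop, at most 0.008. It starts between 0.0025 and 0.007. It slides square to the rim, stiffly (about 7 N, no spring); a firm push of 12 to 20 N takes it home, and it stays.
- block_top (a point): Centre of the contact block's flat top (90 long, 60 wide), at x = +10, y = 0 in the housing's frame and z = -14 when fully home; it moves along the housing's z with the block. Axes as the housing's.
- clamp (a joint): Angle of the hinged hold-down clamp, rad: 0 = closed (arm lying down the slope over the block, against a stop, rubber foot on the seated block), growing as it opens; starts at 1.8 to 2.1 (about upright) and stays wherever it is left (friction 0.22 N m). It does not push a proud block home.
- clamp_hinge (a point): The clamp's hinge, at x = +102, y = 0, z = +14 in the housing's frame, axis along y. At joint angle q the arm points from here along (-cos q, 0, sin q) in that frame. Steel arm 20 wide, 8 thick; at 92 from the hinge a threaded rod carries the rubber foot, 28 below the arm's middle.
- clamp_grip (a point): Centre of the clamp's red handle, 122 from the hinge; handle 44 long, 24 wide, 14 thick, end of the arm at 144. Push it over from its far side, then down.
- bin: Yellow bin of terminals, 200 by 130, 75 high, fixed, on the other side of the jig from the tray; leave alone.
- driver: Red-handled screwdriver lying on the bench between robot and jig; leave alone.
- finished: Finished orange pendant with black buttons, 190 by 74 by 42, lying behind the jig to the left; leave alone.
- meter: Black hand meter, 150 by 75 by 42, lying behind the jig to the right; leave alone.
- tape: Roll of white tape, 90 across, 19 high; leave alone.
- cup: Blue cup with pens, 78 across, pens to 190 high; leave alone.
- cutters: Green-handled side cutters lying at the front left; leave alone.

How it is judged:
By the outcome, as a careful person would: the job done as asked, in the order asked, and still so for the second after the job is handed in, with the robot touching nothing.
It also fails if it takes over 62 s, if anything falls off the work surface, if the arm or the gripper's body presses on something with over 40 N, if the wrist force passes 120 N, or if a joint passes its speed limit or range.

## Working session

There is one attempt and no reset: what is moved stays moved. The work goes in short steps, Python scripts to look and compute and a tool call to move; the robot and the scene stay as the last step left them, time stands still between calls to the robot, and variables do not carry over. Pictures are saved under pics/ and viewed, and the job is handed in when it is done.

Besides the shell and the picture viewer there is one more tool, called after "Call:" as name(argument=value, ...) on one line, values as JSON. servo_tool: Moves the arm, as the interface text tells. Its arguments: {"type":"object","properties":{"deltas":{"type":"array"},"newtons":{"type":"number"}},"required":["deltas"]}

```bash
mkdir -p pics; ls; python3 - <<'E'
from rig import *
import cv2
print(read_state())
for n in ("side","top"):
    f=grab_frame(n); cv2.imwrite(f"pics/{n}0.png",f["img"][:,:,::-1]); print(n,f["vfov"],f["cx"],f["cy"],f["R"],f["t"])
E
```

```text
pics
{'t': 0.0, 'joint_pos': array([ 1.43808759e+00,  3.59395689e-01,  1.10701782e-02, -3.52013313e-04,
       -1.22408323e+00, -2.88092083e-01]), 'joint_vel': array([-0.00120917,  0.00043167, -0.00142463,  0.00148955,  0.00133744,
        0.00099843]), 'joint_torque': array([ 7.74443815e-04, -5.82715023e+01,  2.93069440e+01,  6.99770004e+00,
        7.04184640e-03, -1.57168733e-04]), 'tool_pos': array([275.5623672 , 615.66525422, 225.62157516]), 'eef_rot': array([ 9.77934515e-01, -2.08910046e-01, -1.02413458e-04,  8.16616897e-04]), 'ft_force': array([-0.185112  ,  0.62724425, -0.43173277]), 'ft_torque': array([-0.06696093, -0.00593666,  0.03849357]), 'gripper_width': 87.65051037609503}
side 42.307163012785594 279.5673872061456 222.29361852872898 [[ 0.99451796 -0.10282784  0.01898575]
 [-0.03287073 -0.4797975  -0.87676329]
 [ 0.09926499  0.87133277 -0.48054726]] [-502.69640386  125.44573086 1478.30644828]
top 53.089448075301426 281.6568100904068 205.8747070427975 [[ 0.02063289 -0.99977465  0.00499371]
 [-0.99581138 -0.02099558 -0.08898804]
 [ 0.08907283 -0.00313671 -0.99602018]] [ -17.56558398  497.44166938 1304.31213376]
```

View pics/side0.png

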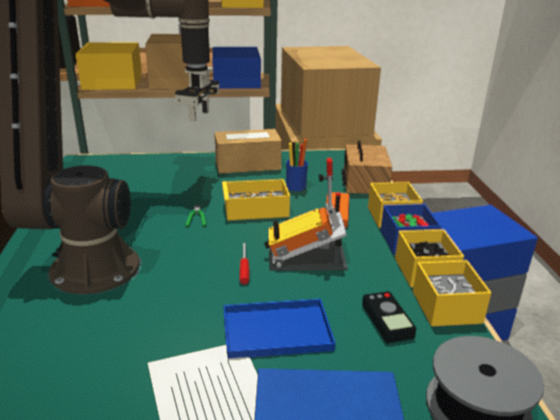

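View pics/top0.png

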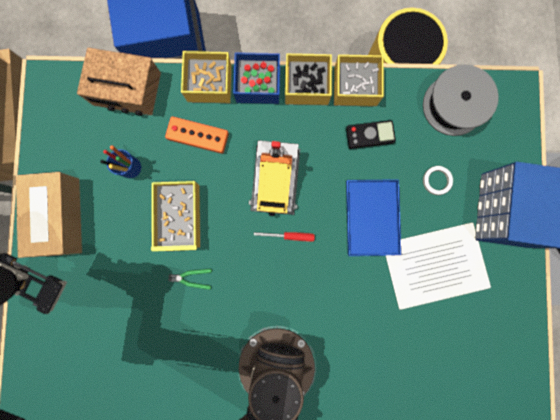

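The side view shows the housing around (305,232), the tray at (278,327) on the right, and the bin on the left. The top view shows the cover at about (275,187), the ridge at (272,205) and the tray at (373,217). Next I'll take enlarged crops.

```bash
cat > h.py <<'E'
from rig import *
import cv2, numpy as np
from scipy.spatial.transform import Rotation as Ro
def K(f):
    F=f["img"].shape[0]/2/np.tan(np.radians(f["vfov"]/2)); return F
def ray(f,u,v):
    d=np.array([(u-f["cx"])/K(f),(v-f["cy"])/K(f),1.]); R=np.array(f["R"]);t=np.array(f["t"])
    return -R.T@t, R.T@d/np.linalg.norm(d)
def onz(f,u,v,z):
    c,d=ray(f,u,v); return c+d*(z-c[2])/d[2]
def proj(f,X):
    p=np.array(f["R"])@np.asarray(X,float)+f["t"]; return np.array([f["cx"]+K(f)*p[0]/p[2], f["cy"]+K(f)*p[1]/p[2]])
def tri(fa,a,fb,b):
    (c1,d1),(c2,d2)=ray(fa,*a),ray(fb,*b)
    s=np.linalg.lstsq(np.c_[d1,-d2],c2-c1,rcond=None)[0]
    p,q=c1+s[0]*d1,c2+s[1]*d2; return (p+q)/2,np.linalg.norm(p-q)
def crop(f,x,y,w,h,k,name):
    cv2.imwrite(name,cv2.resize(f["img"][y:y+h,x:x+w,::-1],None,fx=k,fy=k,interpolation=cv2.INTER_CUBIC))
E
python3 - <<'E'
from h import *
import pickle
s=grab_frame("side");t=grab_frame("top");pickle.dump((s,t),open("f0.pkl","wb"))
crop(s,255,145,110,130,5,"pics/s1.png");crop(t,240,130,75,95,6,"pics/t1.png")
E
```

```text
(no output)
```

View pics/s1.png

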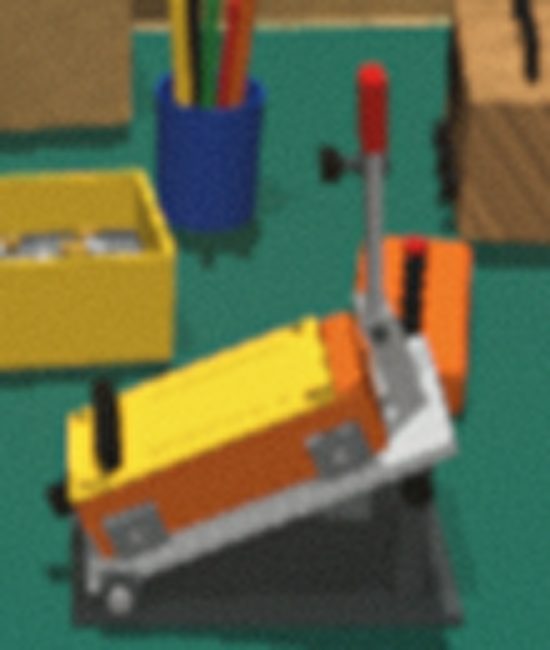

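View pics/t1.png

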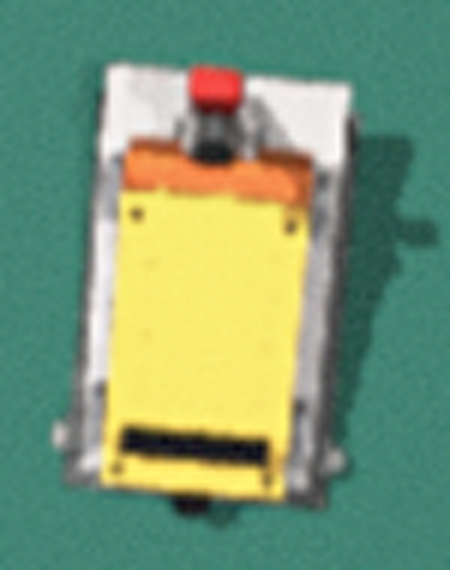

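The crops show the cover, its corners, the ridge, the far lip and the upright clamp clearly. Now I'll triangulate the corners from the two views.

```bash
python3 - <<'E'
from h import *
import pickle
s,t=pickle.load(open("f0.pkl","rb"))
S=lambda x,y:(255+(x+.5)/5-.5,145+(y+.5)/5-.5); T=lambda x,y:(240+(x+.5)/6-.5,130+(y+.5)/6-.5)
# refine by yellow mask quad
def quad(f,box):
    x,y,w,h=box; im=f["img"][y:y+h,x:x+w]; im=cv2.resize(im,None,fx=4,fy=4,interpolation=cv2.INTER_CUBIC)
    hsv=cv2.cvtColor(im,cv2.COLOR_RGB2HSV); m=cv2.inRange(hsv,(23,110,110),(36,255,255))
    m=cv2.morphologyEx(m,cv2.MORPH_CLOSE,np.ones((25,25)))
    c=max(cv2.findContours(m,cv2.RETR_EXTERNAL,cv2.CHAIN_APPROX_NONE)[0],key=cv2.contourArea)
    for e in np.arange(3,40,1):
        a=cv2.approxPolyDP(cv2.convexHull(c),e,True)
        if len(a)<=4: break
    return (a[:,0]+.5)/4-.5+[x,y]
print(quad(s,(262,195,70,60)));print(quad(t,(250,155,50,62)))
names=["NL","NR","FR","FL"]
sp=[S(66,412),S(72,500),S(332,402),S(318,318)]
tp=[T(102,485),T(282,498),T(308,205),T(121,195)]
print(np.round(sp,1),np.round(tp,1))
P={}
for n,a,b in zip(names,sp,tp):
    p,e=tri(s,a,t,b);P[n]=p;print(n,p.round(1),round(e,1))
print("handle end",tri(s,S(372,68),t,T(217,72)))
d=lambda a,b:np.linalg.norm(P[a]-P[b])
print("len",d("NL","FL"),d("NR","FR"),"wid",d("NL","NR"),d("FL","FR"))
E
```

```text
[[318.125 208.625]
 [319.625 223.875]
 [268.375 244.375]
 [261.625 194.625]]
[[290.875 166.875]
 [286.875 212.125]
 [257.125 209.875]
 [259.875 162.125]]
[[267.8 227. ]
 [269.  244.6]
 [321.  225. ]
 [318.2 208.2]] [[256.6 210.4]
 [286.6 212.6]
 [290.9 163.8]
 [259.8 162.1]]
NL [477.6  68.7  72.3] 0.4
NR [473.2 -22.4  68.6] 0.4
FR [611.7 -31.3 129.2] 1.4
FL [616.7  59.6 132.3] 3.6
handle end (array([632.29374292,  12.20209356, 302.69894143]), np.float64(5.145800664135289))
len 151.74975137989762 151.4721351515072 wid 91.31870272003255 91.09984481117141
```

```bash
python3 - <<'E'
from h import *
import pickle
from scipy.optimize import least_squares
s,t=pickle.load(open("f0.pkl","rb"))
sp=[(267.8,227),(269,244.6),(321,225),(318.2,208.2)]
tp=[(256.6,210.4),(286.6,212.6),(290.9,163.8),(259.8,162.1)]
L=np.array([[-85,46,4],[-85,-46,4],[66,-46,4],[66,46,4.]])
def Rh(y): return Ro.from_euler('z',y,degrees=True)*Ro.from_euler('y',-25,degrees=True)
def res(p):
    W=Rh(p[3]).apply(L)+p[:3]
    return np.r_[np.array([proj(s,w) for w in W])-sp,np.array([proj(t,w) for w in W])-tp].ravel()
r=least_squares(res,[545,18,100,-3]);print(r.x.round(2),r.fun.round(1))
p=r.x;R=Rh(p[3])
for n,l in dict(grip=(-58,0,13),ridgetop=(-58,0,22),hinge=(102,0,14),rimfar=(85,46,0)).items():
    w=R.apply(l)+p[:3];print(n,w.round(1),proj(s,w).round(1),proj(t,w).round(1))
for q in (1.8,2.1):
  w=R.apply(np.array([102,0,14])+144*np.array([-np.cos(q),0,np.sin(q)]))+p[:3];print(q,w.round(1),proj(s,w).round(1),proj(t,w).round(1))
# tray
for nm,f,(x,y,w,h) in (("t",t,(335,165,80,100)),("s",s,(210,285,135,80))):
    hsv=cv2.cvtColor(f["img"],cv2.COLOR_RGB2HSV)[y:y+h,x:x+w];m=cv2.inRange(hsv,(108,120,40),(125,255,255))
    c=max(cv2.findContours(m,cv2.RETR_EXTERNAL,cv2.CHAIN_APPROX_NONE)[0],key=cv2.contourArea)
    box=cv2.boxPoints(cv2.minAreaRect(c))+[x,y]; 
    a=cv2.approxPolyDP(cv2.convexHull(c),4,True)[:,0]+[x,y]
    print(nm,[ (tuple(q),onz(f,*q,22).round(0)[:2]) for q in a.tolist()],[onz(f,*q,22).round(0)[:2] for q in box])
crop(s,210,285,140,80,5,"pics/s2.png");crop(t,335,165,80,100,6,"pics/t2.png")
E
```

```text
[555.    17.88 100.95  -3.86] [ 0.7  1.   0.1  0.  -0.3 -1.  -0.8  0.  -0.1 -0.5  0.1 -0.   0.2  0.6
 -0.1 -0.5]
grip [497.1  21.8  88.2] [276.4 230. ] [272.1 203.9]
ridgetop [493.3  22.   96.4] [275.  227.4] [271.9 204.9]
hinge [641.3  12.1 156.7] [329.8 208. ] [276.2 151.7]
rimfar [635.   58.6 136.9] [324.1 206.8] [260.2 155. ]
1.8 [611.8  14.1 297.7] [321.9 159.7] [274.7 151. ]
2.1 [654.7  11.2 300.1] [338.5 158.9] [276.2 134.2]
t [((397, 181), array([ 585., -372.])), ((400, 253), array([ 358., -380.])), ((350, 255), array([ 348., -224.])), ((346, 182), array([ 578., -210.]))] [array([ 582., -210.]), array([ 591., -375.]), array([ 355., -381.]), array([ 347., -218.])]
s [((320, 300), array([ 583., -217.])), ((332, 350), array([ 579., -397.])), ((228, 356), array([ 353., -397.])), ((224, 306), array([ 347., -223.]))] [array([ 346., -220.]), array([ 611., -212.]), array([ 584., -399.]), array([ 351., -403.])]
```

View pics/t2.png

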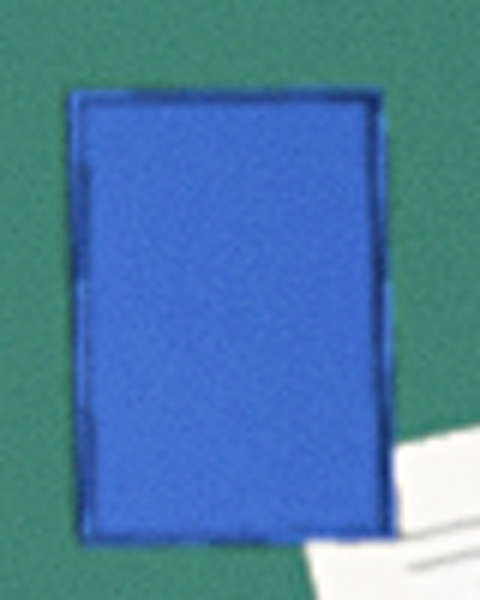

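View pics/s2.png

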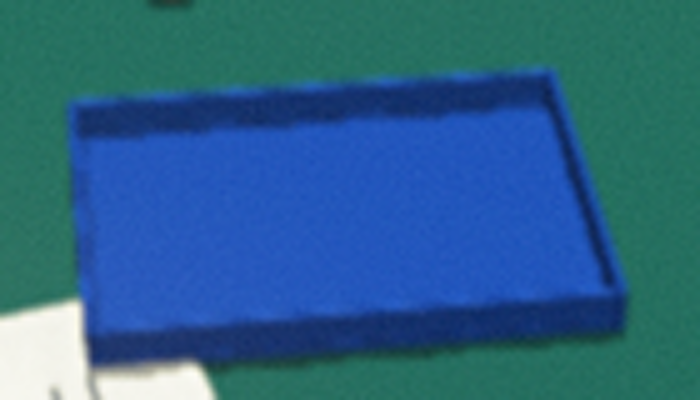

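The cover's 151 x 92 size checks out. The top-view crop shows the tray rim with its corners near crop (70,92), (383,90), (398,540) and (82,545). I'll set up a helper that works out one repeated row to reach a target pose.

```bash
cat >> h.py <<'E'
HP=np.array([555.5,17.9,101.2]); YAW=-3.7
RH=Ro.from_euler('z',YAW,degrees=True)*Ro.from_euler('y',-25,degrees=True)
def hw(l): return RH.apply(l)+HP
def toh(w): return RH.inv().apply(np.asarray(w)-HP)
def tool(pitch=25,yaw=YAW):  # tool z = -z of a frame with given slope; tool y = -x
    return Ro.from_euler('z',yaw,degrees=True)*Ro.from_euler('y',-pitch,degrees=True)*Ro.from_matrix(np.array([[0,-1,0],[-1,0,0],[0,0,-1.]]))
def plan(P,Rt,N,start=None,show=4):
    if start is None:
        s=read_state(); p,R=s["tool_pos"],Ro.from_quat(s["eef_rot"])
        print("t",round(s["t"],2),"at",p.round(1),"h",toh(p).round(1),"F",s["ft_force"].round(1),"Fh",RH.inv().apply(s["ft_force"]).round(1),"w",round(s["gripper_width"],1))
    else: p,R=start
    D=R.inv()*Rt; w=D.as_rotvec()/N; r=Ro.from_rotvec(w)
    A=sum((Ro.from_rotvec(w*k).as_matrix() for k in range(N)),np.zeros((3,3)))
    d=np.linalg.solve(A,R.inv().apply(P-p))
    dc=np.round(d/10,2); wd=np.round(np.degrees(w),2)
    print("row x%d:"%N,dc.tolist(),wd.tolist(),"|d|mm %.1f |w| %.2f"%(np.linalg.norm(d),np.degrees(np.linalg.norm(w))))
    q=p.copy();Q=R
    for k in range(N):
        q=q+Q.apply(dc*10);Q=Q*Ro.from_rotvec(np.radians(wd))
        if show and (k+1)%max(1,N//show)==0: print("  ",k+1,q.round(0),"h",toh(q).round(0))
    print("end err",(q-P).round(1),np.degrees((Q.inv()*Rt).magnitude()).round(2))
    return q,Q
def rp(P,Rt): # pose residual
    s=read_state(); print("res pos",(s["tool_pos"]-P).round(1),"rot deg",np.degrees((Ro.from_quat(s["eef_rot"]).inv()*Rt).as_rotvec()).round(2))
E
python3 - <<'E'
from h import *
import pickle
s,t=pickle.load(open("f0.pkl","rb"))
c=np.array([onz(t,335+(x+.5)/6-.5,165+(y+.5)/6-.5,22) for x,y in [(70,92),(383,90),(398,540),(82,545)]])
print(c.round(0)[:,:2],c.mean(0).round(1),[np.linalg.norm(c[i]-c[(i+1)%4]).round(0) for i in range(4)])
c=np.array([onz(s,210+(x+.5)/5-.5,285+(y+.5)/5-.5,22) for x,y in [(70,102),(555,71),(625,295),(90,332)]])
print(c.round(0)[:,:2],c.mean(0).round(1),[np.linalg.norm(c[i]-c[(i+1)%4]).round(0) for i in range(4)])
plan(hw((-58,0,80)),tool(),20)
E
```

```text
[[ 585. -211.]
 [ 589. -376.]
 [ 353. -383.]
 [ 347. -219.]] [ 468.4 -297.2   22. ] [np.float64(166.0), np.float64(237.0), np.float64(165.0), np.float64(238.0)]
[[ 346. -219.]
 [ 585. -213.]
 [ 588. -377.]
 [ 353. -381.]] [ 468.1 -297.5   22. ] [np.float64(239.0), np.float64(164.0), np.float64(235.0), np.float64(163.0)]
t 0.2 at [275.7 615.8 226. ] h [-235.3  578.6  247.4] F [-0.7 -0.7  0.8] Fh [-0.3 -0.7  1. ] w 87.7
row x20: [3.16, 0.94, 0.35] [1.09, 0.76, 3.42] |d|mm 33.2 |w| 3.67
   5 [387. 495. 210.] h [-134.  465.  183.]
   10 [460. 347. 196.] h [-66. 323. 135.]
   15 [488. 186. 177.] h [-39. 163. 102.]
   20 [469.  24. 149.] h [-58.   0.  80.]
end err [-0.1  0.3 -0. ] 0.1
```

Call:
servo_tool(deltas=[[50,[3.16,0.94,0.35],[1.09,0.76,3.42]],[50,[3.16,0.94,0.35],[1.09,0.76,3.42]],[50,[3.16,0.94,0.35],[1.09,0.76,3.42]],[50,[3.16,0.94,0.35],[1.09,0.76,3.42]],[50,[3.16,0.94,0.35],[1.09,0.76,3.42]],[50,[3.16,0.94,0.35],[1.09,0.76,3.42]],[50,[3.16,0.94,0.35],[1.09,0.76,3.42]],[50,[3.16,0.94,0.35],[1.09,0.76,3.42]],[50,[3.16,0.94,0.35],[1.09,0.76,3.42]],[50,[3.16,0.94,0.35],[1.09,0.76,3.42]],[50,[3.16,0.94,0.35],[1.09,0.76,3.42]],[50,[3.16,0.94,0.35],[1.09,0.76,3.42]],[50,[3.16,0.94,0.35],[1.09,0.76,3.42]],[50,[3.16,0.94,0.35],[1.09,0.76,3.42]],[50,[3.16,0.94,0.35],[1.09,0.76,3.42]],[50,[3.16,0.94,0.35],[1.09,0.76,3.42]],[50,[3.16,0.94,0.35],[1.09,0.76,3.42]],[50,[3.16,0.94,0.35],[1.09,0.76,3.42]],[50,[3.16,0.94,0.35],[1.09,0.76,3.42]],[50,[3.16,0.94,0.35],[1.09,0.76,3.42]]])

```text
t: 1.87
tool_pos: [480.2, 23.3, 166.8]
eef_rot: [-0.669, 0.714, -0.148, 0.142]
ft_force: [1.5, -0.4, -0.2]
gripper_width: 43.8
```

```bash
python3 - <<'E'
from h import *
s=grab_frame("side");t=grab_frame("top")
crop(s,235,145,130,130,5,"pics/s3.png");crop(t,240,130,75,95,6,"pics/t3.png")
plan(hw((-58,0,30)),tool(),6)
print(read_state()["joint_pos"].round(2))
E
```

```text
t 1.97 at [478.5  20.5 165.7] h [-42.6  -2.4  91. ] F [-0.2  0.2  1.2] Fh [0.3 0.2 1.2] w 43.9
row x6: [-0.04, 0.24, 1.02] [0.25, 0.02, -0.05] |d|mm 10.5 |w| 0.26
   1 [480.  21. 155.] h [-45.  -2.  81.]
   2 [482.  21. 145.] h [-48.  -2.  71.]
   3 [484.  21. 135.] h [-50.  -1.  61.]
   4 [486.  22. 124.] h [-53.  -1.  50.]
   5 [488.  22. 114.] h [-55.  -0.  40.]
   6 [490.  22. 104.] h [-58.   0.  30.]
end err [0.1 0.1 0. ] 0.04
[ 0.59 -0.16 -1.02  0.59 -0.45 -1.16]
```

View pics/s3.png

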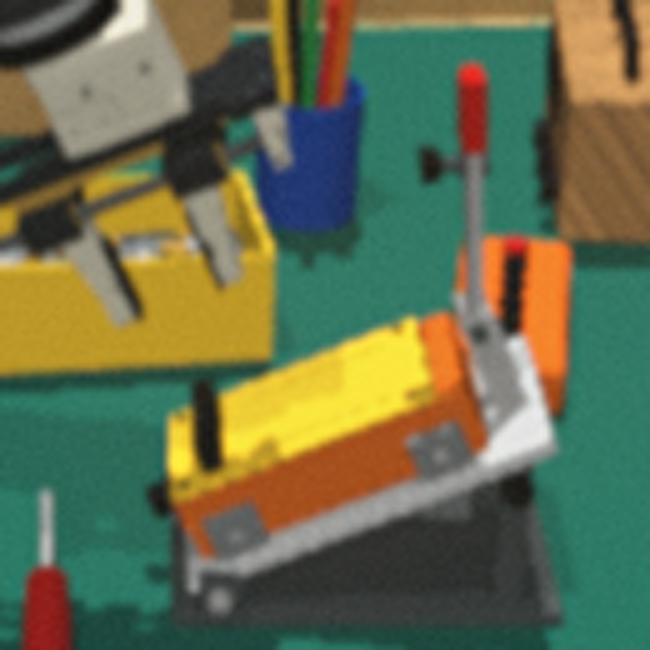

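The side view shows the open fingers above and behind the ridge, with nothing touched. Joint 3 is at its limit, so the pose ended about 15 mm short. It should get freer lower down, so I'll continue in small rows.

Call:
servo_tool(deltas=[[50,[-0.04,0.24,1.02],[0.25,0,0]],[50,[-0.04,0.24,1.02],[0.25,0,0]],[50,[-0.04,0.24,1.02],[0.25,0,0]],[50,[-0.04,0.24,1.02],[0.25,0,0]],[50,[-0.04,0.24,1.02],[0.25,0,0]],[50,[-0.04,0.24,1.02],[0.25,0,0]]])

```text
t: 2.47
tool_pos: [507.3, 24.0, 129.6]
eef_rot: [-0.673, 0.715, -0.135, 0.136]
ft_force: [-0.4, 0.4, 0.5]
gripper_width: 43.8
```

```bash
python3 - <<'E'
from h import *
plan(hw((-58,0,15)),tool(),3)
rp(hw((-58,0,30)),tool())
print(read_state()["joint_pos"].round(3))
s=grab_frame("side");t=grab_frame("top")
crop(s,235,145,130,130,5,"pics/s4.png");crop(t,240,130,75,95,6,"pics/t4.png")
E
```

```text
t 2.47 at [507.3  24.  129.6] h [-31.9   2.9  46.2] F [-0.4  0.4  0.5] Fh [-0.1  0.4  0.6] w 43.8
row x3: [0.11, 0.83, 1.07] [0.99, 0.27, 0.03] |d|mm 13.6 |w| 1.03
   1 [504.  23. 117.] h [-41.   2.  36.]
   2 [500.  22. 103.] h [-49.   1.  26.]
   3 [497.  22.  90.] h [-58.  -0.  15.]
end err [ 0.1 -0.1  0. ] 0.01
res pos [16.9  1.9 25.7] rot deg [2.97 0.81 0.1 ]
[ 0.504 -0.036 -1.016  0.655 -0.317 -1.161]
```

View pics/s4.png

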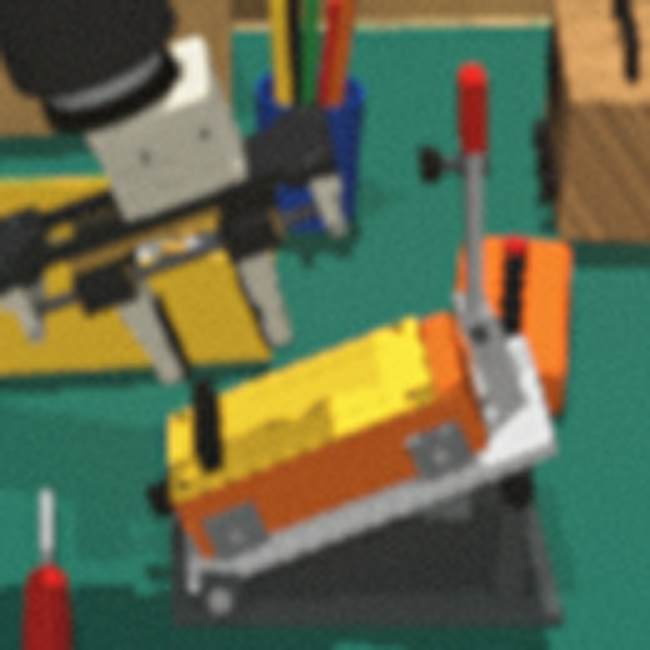

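View pics/t4.png

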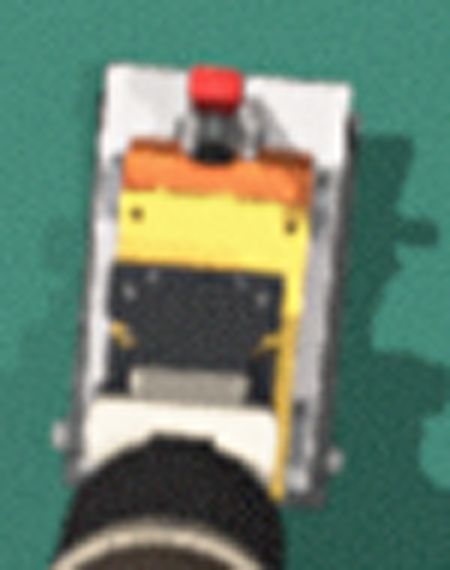

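The side and top views show the gripper tilted over the cover, but it slid about 17 mm up-slope along the joint 3 limit. I'll identify the arm's kinematics from the recorded poses to see which poses are reachable.

```bash
cat > kin.py <<'E'
from h import *
from scipy.optimize import least_squares
D=[([1.43808759,0.359395689,0.01107,-0.000352,-1.22408,-0.288092],[275.56,615.67,225.62],[0.977934515,-0.208910046,-1.024e-4,8.166e-4])]
E
python3 - <<'E'
from kin import *
s=read_state(); print(s["joint_pos"],s["tool_pos"],s["eef_rot"])
D.append((s["joint_pos"],s["tool_pos"],s["eef_rot"]))
D.append(([0.59,-0.16,-1.02,0.59,-0.45,-1.16],[478.5,20.5,165.7],[-0.669,0.714,-0.148,0.142]))
def RR(q,s4,s6,s5=-1):
    e=lambda a,x:Ro.from_euler(a,x)
    return e('z',q[0])*e('y',q[1]-q[2]),e('x',s4*q[3])*e('y',s5*q[4])*e('x',s6*q[5])
for s4 in(1,-1):
  for s6 in (1,-1):
    C=[]
    for q,p,r in D:
        A,B=RR(q,s4,s6); C.append((A*B).inv()*Ro.from_quat(r))
    print(s4,s6,[np.degrees((C[0].inv()*c).magnitude()).round(2) for c in C],C[0].as_matrix().round(2).tolist())
E
```

```text
[ 0.50361117 -0.03549371 -1.01605039  0.65418934 -0.31827902 -1.16127044] [507.12258072  23.45565949 129.26392669] [-0.67277895  0.7148514  -0.13478961  0.13486186]
1 1 [np.float64(0.0), np.float64(35.4), np.float64(46.49)] [[0.0, -0.0, 1.0], [-0.84, 0.55, 0.0], [-0.55, -0.84, 0.0]]
1 -1 [np.float64(0.0), np.float64(74.99), np.float64(67.82)] [[0.0, -0.0, 1.0], [-1.0, 0.0, 0.0], [-0.0, -1.0, -0.0]]
-1 1 [np.float64(0.0), np.float64(100.06), np.float64(99.8)] [[-0.0, -0.0, 1.0], [-0.84, 0.54, 0.0], [-0.54, -0.84, -0.0]]
-1 -1 [np.float64(0.0), np.float64(0.0), np.float64(0.48)] [[-0.0, -0.0, 1.0], [-1.0, 0.0, -0.0], [-0.0, -1.0, -0.0]]
```

```bash
cat >> kin.py <<'E'
D.append(([0.50361117,-0.03549371,-1.01605039,0.65418934,-0.31827902,-1.16127044],[507.12,23.456,129.264],[0,0,0,1]))
D.append(([0.59,-0.16,-1.02,0.59,-0.45,-1.16],[478.5,20.5,165.7],[0,0,0,1]))
e=lambda a,x:Ro.from_euler(a,x)
C0=Ro.from_matrix([[0,0,1],[-1,0,0],[0,-1,0]])
def fk(q,P):
    a1,b,H,L2,L4,a3,Lt=P
    z=e('z',q[0]);A=z*e('y',q[1]-q[2]);R=A*e('x',-q[3])*e('y',-q[4])*e('x',-q[5])*C0
    p=z.apply([a1,b,H])+(z*e('y',q[1])).apply([0,0,L2])+A.apply([L4,0,a3])+R.apply([0,0,Lt])
    return p,R
E
python3 - <<'E'
from kin import *
W=[1,1,.2]
pri=np.array([0,-190,400,400,400,0,300.])
f=lambda P:np.r_[np.concatenate([(fk(q,P)[0]-p)*w for (q,p,r),w in zip(D,W)]),(P-pri)*1e-3]
r=least_squares(f,pri);print(r.x.round(1),r.fun[:9].round(2))
print(np.linalg.svd(r.jac[:9])[1])
E
```

```text
[ 227.1 -191.5  -67.   508.7  229.1   75.   175.8] [-0.21  0.01  0.13  0.46 -0.67  0.54 -1.93  2.35 -3.31]
[2.77516894 2.01826429 1.43288881 0.57157425 0.3386655  0.10057845
 0.01920678]
```

```bash
python3 - <<'E'
from h import *
q=plan(np.array([560,20,230.]),tool(0),8)
q=plan(np.array([700,-60,260.]),tool(-15,-20),8,start=q)
E
```

```text
t 2.57 at [507.1  23.5 129.3] h [-32.2   2.4  46. ] F [-1.  -0.7  0.2] Fh [-0.8 -0.7  0.6] w 43.9
row x8: [-0.01, -0.92, -1.09] [-2.75, 0.09, 0.03] |d|mm 14.3 |w| 2.75
   2 [517.  23. 156.] h [-12.   2.  66.]
   4 [529.  22. 182.] h [10.  2. 85.]
   6 [543.  21. 207.] h [ 33.   3. 101.]
   8 [560.  20. 230.] h [ 58.   3. 115.]
end err [-0.   0.3 -0.4] 0.03
row x8: [0.65, -1.86, -0.6] [-1.86, -0.27, 2.02] |d|mm 20.6 |w| 2.76
   2 [596.   4. 241.] h [ 97. -11. 109.]
   4 [632. -14. 250.] h [134. -27. 102.]
   6 [666. -36. 256.] h [169. -46.  92.]
   8 [700. -60. 260.] h [202. -68.  81.]
end err [-0.2  0.4 -0.2] 0.04
```

```bash
python3 - <<'E'
from h import *
q=plan(np.array([495,-120,220.]),tool(0,0),8)
q=plan(np.array([600,-260,140.]),tool(-20,-20),8,start=q)
E
```

```text
t 2.57 at [507.1  23.5 129.3] h [-32.2   2.4  46. ] F [-1.  -0.7  0.2] Fh [-0.8 -0.7  0.6] w 43.9
row x8: [1.79, -0.16, -1.14] [-2.75, 0.0, -0.43] |d|mm 21.3 |w| 2.78
   2 [500. -12. 151.] h [-27. -34.  68.]
   4 [496. -48. 174.] h [-19. -70.  89.]
   6 [494. -84. 197.] h [  -9. -105.  110.]
   8 [ 495. -120.  220.] h [   4. -141.  129.]
end err [ 0.4  0.3 -0.1] 0.02
row x8: [1.56, -1.71, 0.74] [-2.47, -0.44, 2.48] |d|mm 24.3 |w| 3.53
   2 [ 529. -152.  204.] h [  29. -171.  100.]
   4 [ 557. -186.  185.] h [  49. -203.   70.]
   6 [ 581. -222.  164.] h [  64. -238.   39.]
   8 [ 600. -260.  140.] h [  73. -274.    8.]
end err [ 0.2  0.2 -0.3] 0.05
```

Call:
servo_tool(deltas=[[50,[1.8,-0.16,-1.14],[-2.75,0,-0.43]],[50,[1.8,-0.16,-1.14],[-2.75,0,-0.43]],[50,[1.8,-0.16,-1.14],[-2.75,0,-0.43]],[50,[1.8,-0.16,-1.14],[-2.75,0,-0.43]],[50,[1.8,-0.16,-1.14],[-2.75,0,-0.43]],[50,[1.8,-0.16,-1.14],[-2.75,0,-0.43]],[50,[1.8,-0.16,-1.14],[-2.75,0,-0.43]],[50,[1.8,-0.16,-1.14],[-2.75,0,-0.43]]])

```text
t: 3.23
tool_pos: [496.5, -117.0, 219.8]
eef_rot: [-0.704, 0.71, -0.011, 0.008]
ft_force: [0.2, -0.8, 0.2]
gripper_width: 43.9
```

```bash
python3 - <<'E'
from h import *
s=read_state();print((list(s["joint_pos"].round(5)),list(s["tool_pos"].round(2)),[0,0,0,1]))
E
```

```text
([np.float64(0.16133), np.float64(0.07322), np.float64(-0.37969), np.float64(0.01026), np.float64(-1.09282), np.float64(-0.1732)], [np.float64(496.45), np.float64(-117.01), np.float64(219.79)], [0, 0, 0, 1])
```

Call:
servo_tool(deltas=[[50,[1.56,-1.7,0.74],[-2.47,-0.44,2.48]],[50,[1.56,-1.7,0.74],[-2.47,-0.44,2.48]],[50,[1.56,-1.7,0.74],[-2.47,-0.44,2.48]],[50,[1.56,-1.7,0.74],[-2.47,-0.44,2.48]],[50,[1.56,-1.7,0.74],[-2.47,-0.44,2.48]],[50,[1.56,-1.7,0.74],[-2.47,-0.44,2.48]],[50,[1.56,-1.7,0.74],[-2.47,-0.44,2.48]]])

```text
t: 3.82
tool_pos: [593.6, -239.3, 153.5]
eef_rot: [-0.582, 0.801, 0.115, -0.078]
ft_force: [1.1, 0.1, 1.2]
gripper_width: 44.0
```

```bash
python3 - <<'E'
from h import *
s=read_state();print((list(s["joint_pos"].round(5)),list(s["tool_pos"].round(2)),[0,0,0,1]),s["t"])
E
```

```text
([np.float64(-0.11845), np.float64(0.52564), np.float64(0.10082), np.float64(-0.06413), np.float64(-1.41852), np.float64(-0.17756)], [np.float64(593.63), np.float64(-239.29), np.float64(153.53)], [0, 0, 0, 1]) 3.8167
```

```bash
sed -i '/0.59,-0.16,-1.02/d' kin.py; cat >> kin.py <<'E'
D.append(([0.16133,0.07322,-0.37969,0.01026,-1.09282,-0.1732],[496.45,-117.01,219.79],0))
D.append(([-0.11845,0.52564,0.10082,-0.06413,-1.41852,-0.17756],[593.63,-239.29,153.53],0))
pri=np.array([0,-190,400,400,400,0,300.])
_f=lambda P:np.r_[np.concatenate([(fk(q,P)[0]-p) for (q,p,r) in D]),(P-pri)*1e-3]
_r=least_squares(_f,pri);PK=_r.x
LO=np.array([-3.07,-1.43,-1.02,-3.03,-3.05,-3.03]);HI=np.array([3.07,2.12,1.25,1.67,0,3.03])
def ik(P,Rt,q0=(0.4,0.2,-0.6,0.3,-0.8,-0.5)):
    best=None
    rng=np.random.default_rng(0)
    for k in range(12):
        q0_=np.clip(np.array(q0)+(rng.normal(0,.6,6) if k else 0),LO+.01,HI-.01)
        def g(q):
            p,R=fk(q,PK);return np.r_[p-P,200*(R.inv()*Rt).as_rotvec()]
        r=least_squares(g,q0_,bounds=(LO,HI))
        if best is None or r.cost<best.cost-1e-6: best=r
        if best.cost<1e-3 : break
    p,R=fk(best.x,PK)
    return best.x,np.linalg.norm(p-P),np.degrees((R.inv()*Rt).magnitude())
E
python3 - <<'E'
from kin import *
print(PK.round(1),_r.fun[:-7].round(2)); print(np.linalg.svd(_r.jac[:-7])[1].round(2))
for pit in (25,22,20,17,15,10,5,0):
  for z in (7,80):
    q,a,b=ik(hw((-58,0,z)),tool(pit)); print(pit,z,q.round(2),a.round(1),b.round(1))
q,a,b=ik(hw((-58,0,7)),tool(25)*Ro.from_euler('z',180,degrees=True)); print(q.round(2),a,b)
E
```

```text
Traceback (most recent call last):
NameError: name '_r' is not defined
```

```bash
python3 - <<'E'
from kin import *
import kin;_r=kin._r
print(PK.round(1),_r.fun[:-7].round(2)); print(np.linalg.svd(_r.jac[:-7])[1].round(2))
for pit in (25,22,20,17,15,10,5,0):
  for z in (7,80):
    q,a,b=ik(hw((-58,0,z)),tool(pit)); print(pit,z,q.round(2),a.round(1),b.round(1))
q,a,b=ik(hw((-58,0,7)),tool(25)*Ro.from_euler('z',180,degrees=True)); print(q.round(2),a,b)
E
```

```text
[ 186.6 -184.2   18.2  558.7  240.1   63.9  306.7] [ -9.68 -15.48 -12.95   6.12 -17.67  -0.96   6.38   9.36   1.47  12.23
   1.23  12.45]
[3.91 2.83 2.   0.71 0.38 0.17 0.14]
25 7 [ 0.52  0.04 -1.02  0.58 -0.32 -1.13] 25.1 8.0
25 80 [ 0.65 -0.18 -1.02  0.61 -0.49 -1.23] 3.0 0.9
22 7 [ 0.52  0.05 -1.02  0.53 -0.31 -1.07] 20.1 6.3
22 80 [ 0.63 -0.16 -1.    0.54 -0.49 -1.14] 0.0 0.0
20 7 [ 0.51  0.06 -1.02  0.5  -0.31 -1.04] 16.7 5.2
20 80 [ 0.61 -0.14 -0.97  0.45 -0.51 -1.05] 0.0 0.0
17 7 [ 0.5   0.08 -1.02  0.44 -0.31 -0.98] 11.6 3.6
17 80 [ 0.58 -0.12 -0.93  0.35 -0.54 -0.93] 0.0 0.0
15 7 [ 0.5   0.08 -1.02  0.4  -0.31 -0.94] 8.1 2.5
15 80 [ 0.56 -0.1  -0.9   0.29 -0.57 -0.85] 0.0 0.0
10 7 [ 0.48  0.11 -1.02  0.3  -0.31 -0.82] 0.0 0.0
10 80 [ 0.52 -0.05 -0.84  0.16 -0.64 -0.71] 0.0 0.0
5 7 [ 0.45  0.15 -0.94  0.11 -0.41 -0.61] 0.0 0.0
5 80 [ 0.49  0.   -0.77  0.07 -0.72 -0.6 ] 0.0 0.0
0 7 [ 0.42  0.19 -0.87 -0.   -0.52 -0.48] 0.0 0.0
0 80 [ 0.45  0.05 -0.72  0.   -0.81 -0.52] 0.0 0.0
[ 0.52  0.04 -1.02  0.58 -0.32  2.01] 25.134497465512077 8.022836462115313
```

```bash
python3 - <<'E'
from kin import *
import itertools
names=["a1","b","H","L2z","L4","a3","Lt","x2","b4","a4","ox","oy","y6?"]
def fk2(q,P):
    z=e('z',q[0]);A=z*e('y',q[1]-q[2]);B=A*e('x',-q[3]);Cc=B*e('y',-q[4]);R=Cc*e('x',-q[5])*C0
    return z.apply([P[0],P[1],P[2]])+(z*e('y',q[1])).apply([P[7],0,P[3]])+A.apply([P[4],0,P[5]])+B.apply([0,P[8],P[9]])+Cc.apply([0,0,P[12]])+R.apply([P[10],P[11],P[6]])
pri=np.array([0,-100,300,400,400,0,300.,0,0,0,0,0,0])
base=list(range(7))
for k in (0,1,2):
  for ex in itertools.combinations(range(7,13),k):
    I=base+list(ex)
    def f(v):
        P=np.zeros(13);P[I]=v
        return np.r_[np.concatenate([fk2(q,P)-p for q,p,_ in D]),(v-pri[I])*2e-3]
    r=least_squares(f,pri[I]);rms=np.sqrt(np.mean(r.fun[:12]**2))
    print([names[i] for i in ex],rms.round(2),r.x.round(0).tolist())
E
```

```text
[] 10.36 [187.0, -184.0, 18.0, 559.0, 240.0, 64.0, 307.0]
['x2'] 10.1 [147.0, -184.0, 23.0, 556.0, 254.0, 72.0, 303.0, 26.0]
['b4'] 0.0 [0.0, -0.0, 199.0, 602.0, 464.0, 0.0, 378.0, -192.0]
['a4'] 5.04 [149.0, -191.0, 97.0, 662.0, 262.0, -34.0, 469.0, 92.0]
['ox'] 10.27 [177.0, -259.0, 36.0, 520.0, 253.0, 35.0, 257.0, -78.0]
['oy'] 10.19 [213.0, -189.0, 35.0, 570.0, 237.0, 48.0, 323.0, 20.0]
['y6?'] 4.14 [44.0, -191.0, 75.0, 624.0, 289.0, 88.0, 422.0, 78.0]
['x2', 'b4'] 0.0 [0.0, -0.0, 199.0, 602.0, 464.0, 0.0, 378.0, -0.0, -192.0]
['x2', 'a4'] 4.99 [137.0, -191.0, 97.0, 660.0, 267.0, -30.0, 465.0, 9.0, 91.0]
['x2', 'ox'] 9.3 [48.0, -475.0, 99.0, 404.0, 325.0, -27.0, 103.0, 67.0, -301.0]
['x2', 'oy'] 9.35 [168.0, -198.0, 70.0, 583.0, 261.0, 42.0, 339.0, 57.0, 52.0]
['x2', 'y6?'] 1.33 [86.0, -193.0, 82.0, 648.0, 274.0, 78.0, 464.0, -55.0, 101.0]
['b4', 'a4'] 0.0 [0.0, -0.0, 199.0, 602.0, 463.0, -0.0, 378.0, -192.0, 0.0]
['b4', 'ox'] 0.01 [0.0, -0.0, 199.0, 601.0, 464.0, -0.0, 378.0, -192.0, -0.0]
['b4', 'oy'] 0.0 [0.0, -0.0, 199.0, 602.0, 464.0, -0.0, 378.0, -192.0, 0.0]
['b4', 'y6?'] 0.0 [0.0, -0.0, 199.0, 602.0, 463.0, 0.0, 378.0, -192.0, 0.0]
['a4', 'ox'] 5.04 [150.0, -185.0, 95.0, 666.0, 261.0, -32.0, 474.0, 92.0, 7.0]
['a4', 'oy'] 3.84 [86.0, -182.0, 80.0, 660.0, 274.0, -23.0, 471.0, 112.0, -42.0]
['a4', 'y6?'] 3.54 [75.0, -192.0, 89.0, 646.0, 282.0, 39.0, 452.0, 39.0, 52.0]
['ox', 'oy'] 10.18 [204.0, -226.0, 41.0, 549.0, 244.0, 36.0, 295.0, -39.0, 17.0]
['ox', 'y6?'] 2.45 [11.0, -378.0, 123.0, 534.0, 324.0, 18.0, 306.0, -193.0, 83.0]
['oy', 'y6?'] 3.54 [74.0, -198.0, 94.0, 638.0, 285.0, 70.0, 442.0, 24.0, 78.0]
```

The model fits exactly with a 192 mm wrist offset that rolls with joint 4. Next, IK on the poses the job needs.

```bash
cat >> kin.py <<'E'
def fk(q,P=None):
    z=e('z',q[0]);A=z*e('y',q[1]-q[2]);B=A*e('x',-q[3]);R=B*e('y',-q[4])*e('x',-q[5])*C0
    return z.apply([0,0,199])+(z*e('y',q[1])).apply([0,0,601.7])+A.apply([463.6,0,0])+B.apply([0,-192,0])+R.apply([0,0,378]),R
def iks(P,Rt,n=60,seed=0):
    rng=np.random.default_rng(seed);out=[]
    for k in range(n):
        q0=rng.uniform(LO,HI)
        r=least_squares(lambda q:(lambda pr:np.r_[pr[0]-P,200*(pr[1].inv()*Rt).as_rotvec()])(fk(q)),q0,bounds=(LO,HI),max_nfev=60)
        if r.cost<.05 and not any(np.abs(r.x-o).max()<.05 for o in out): out.append(r.x)
    return out
E
python3 - <<'E'
from kin import *
for q,p,_ in D: print((fk(q)[0]-p).round(1))
for pit in (25,15,5,0):
    for o in iks(hw((-58,0,7)),tool(pit)): print(pit,o.round(2))
for o in iks(hw((-58,0,80)),tool(25)): print("up",o.round(2))
E
```

```text
[0.2 0.  0.3]
[ 0.1 -0.1  0.4]
[ 0.  -0.2  0.3]
[ 0.  -0.2  0.3]
15 [ 0.52  0.08 -0.92  0.4  -0.38 -0.95]
5 [ 0.47  0.17 -0.66  0.07 -0.67 -0.59]
0 [ 0.44  0.22 -0.56  0.   -0.79 -0.5 ]
```

Square at 25° is just outside the joint range. But leaning the tool sideways about the housing's x axis keeps the pads flat on the ridge faces, so I'll search over lean and pitch.

```bash
python3 - <<'E'
from kin import *
def tl(pit,lean): return Ro.from_euler('z',YAW,degrees=True)*Ro.from_euler('y',-pit,degrees=True)*Ro.from_euler('x',lean,degrees=True)*Ro.from_matrix(np.array([[0,-1,0],[-1,0,0],[0,0,-1.]]))
for pit in (25,22,20,18):
  for y in (-20,0,20):
    for lean in range(-40,41,10):
      for z in (10,70):
        for o in iks(hw((-58,y,z)),tl(pit,lean),12): print(pit,"y",y,"lean",lean,z,o.round(2))
E
```

```text
25 y -20 lean -40 70 [ 0.9   0.22 -1.    0.84 -1.01 -1.83]
25 y -20 lean 10 70 [ 0.47 -0.15 -0.99  0.23 -0.27 -0.7 ]
25 y -20 lean 20 10 [ 0.1   0.08 -0.63 -0.65 -0.46  0.44]
25 y -20 lean 20 70 [ 0.17 -0.07 -0.67 -0.5  -0.52  0.22]
25 y -20 lean 30 10 [-0.17  0.18 -0.5  -0.91 -0.74  0.87]
25 y -20 lean 30 70 [-0.14  0.04 -0.52 -0.82 -0.8   0.71]
25 y -20 lean 40 10 [-0.34  0.29 -0.42 -1.02 -0.98  1.09]
25 y -20 lean 40 70 [-0.33  0.16 -0.44 -0.96 -1.04  0.97]
25 y 0 lean -40 10 [ 0.84  0.35 -0.99  0.96 -0.92 -1.94]
25 y 0 lean -40 70 [ 0.93  0.24 -0.96  0.81 -1.03 -1.82]
25 y 0 lean 20 10 [ 0.17  0.08 -0.65 -0.63 -0.42  0.36]
25 y 0 lean 20 70 [ 0.26 -0.08 -0.7  -0.45 -0.48  0.11]
25 y 0 lean 30 10 [-0.12  0.17 -0.51 -0.92 -0.71  0.83]
25 y 0 lean 30 70 [-0.08  0.02 -0.53 -0.81 -0.77  0.66]
25 y 0 lean 40 10 [-0.3   0.28 -0.44 -1.04 -0.95  1.07]
25 y 0 lean 40 70 [-0.29  0.15 -0.45 -0.97 -1.01  0.95]
25 y 20 lean -40 10 [ 0.88  0.37 -0.96  0.92 -0.94 -1.93]
25 y 20 lean -40 70 [ 0.97  0.25 -0.93  0.78 -1.05 -1.82]
25 y 20 lean -30 70 [ 0.91  0.13 -1.    0.84 -0.9  -1.79]
25 y 20 lea
[... 6736 characters left out ...]
8 -0.94 -1.56]
18 y 20 lean -20 10 [ 0.71  0.17 -1.    0.87 -0.63 -1.6 ]
18 y 20 lean -20 70 [ 0.82  0.05 -0.94  0.67 -0.79 -1.47]
18 y 20 lean -10 70 [ 0.73 -0.03 -0.96  0.61 -0.64 -1.32]
18 y 20 lean 0 70 [ 0.64 -0.08 -0.94  0.43 -0.51 -1.06]
18 y 20 lean 10 10 [ 0.48  0.06 -0.84  0.03 -0.31 -0.55]
18 y 20 lean 10 70 [ 0.53 -0.08 -0.82  0.06 -0.47 -0.61]
18 y 20 lean 20 10 [ 0.24  0.1  -0.61 -0.51 -0.51  0.16]
18 y 20 lean 20 70 [ 0.29 -0.04 -0.63 -0.4  -0.6  -0.01]
18 y 20 lean 30 10 [-0.02  0.18 -0.48 -0.8  -0.74  0.6 ]
18 y 20 lean 30 70 [ 0.02  0.05 -0.5  -0.72 -0.81  0.46]
18 y 20 lean 40 10 [-0.21  0.28 -0.4  -0.96 -0.96  0.86]
18 y 20 lean 40 70 [-0.19  0.15 -0.42 -0.9  -1.02  0.75]
```

```bash
cat >> kin.py <<'E'
def tl(pit,lean,yaw=YAW): return Ro.from_euler('z',yaw,degrees=True)*Ro.from_euler('y',-pit,degrees=True)*Ro.from_euler('x',lean,degrees=True)*Ro.from_matrix(np.array([[0,-1,0],[-1,0,0],[0,0,-1.]]))
def chain(P,Rt,N,n=6): # check ik continuity along constant twist from current state
    s=read_state(); q=s["joint_pos"]; p,R=s["tool_pos"],Ro.from_quat(s["eef_rot"])
    w=(R.inv()*Rt).as_rotvec()/N; A=sum((Ro.from_rotvec(w*k).as_matrix() for k in range(N)),np.zeros((3,3))); d=np.linalg.solve(A,R.inv().apply(P-p))
    Q=R;p=p.copy();mx=0
    for k in range(N):
        p=p+Q.apply(d);Q=Q*Ro.from_rotvec(w)
        r=least_squares(lambda x:(lambda pr:np.r_[pr[0]-p,200*(pr[1].inv()*Q).as_rotvec()])(fk(x)),np.clip(q,LO,HI),bounds=(LO-1e-9,HI+1e-9))
        mx=np.maximum(mx,np.abs(r.x-q)*12); q=r.x
        if r.cost>.1: print("  row",k+1,"unreached",np.sqrt(2*r.cost).round(1))
    print("  joints end",q.round(2),"max speed",mx.round(2))
E
python3 - <<'E'
from kin import *
T=np.array([475,-60,190.]);R=tl(25,18)
plan(T,R,16);chain(T,R,16)
for o in iks(hw((-58,0,9.5)),R,15):print(o.round(2))
E
```

```text
t 3.82 at [ 593.6 -239.3  153.5] h [  71.6 -254.2   24.3] F [1.1 0.1 1.2] Fh [1.5 0.2 0.6] w 44.0
row x16: [-1.01, 0.92, -0.11] [2.38, -1.11, -1.31] |d|mm 13.8 |w| 2.93
   4 [ 571. -191.  168.] h [  55. -208.   48.]
   8 [ 544. -145.  179.] h [  32. -164.   71.]
   12 [ 512. -102.  186.] h [   3. -122.   92.]
   16 [475. -60. 189.] h [-31. -83. 111.]
end err [ 0.4 -0.5 -0.8] 0.05
  joints end [ 0.02 -0.11 -0.57 -0.44 -0.69  0.27] max speed [0.12 0.51 0.58 0.5  0.61 0.61]
[ 0.25  0.06 -0.7  -0.52 -0.35  0.21]
```

Call:
servo_tool(deltas=[[45,[-1.01,0.92,-0.11],[2.38,-1.11,-1.31]],[45,[-1.01,0.92,-0.11],[2.38,-1.11,-1.31]],[45,[-1.01,0.92,-0.11],[2.38,-1.11,-1.31]],[45,[-1.01,0.92,-0.11],[2.38,-1.11,-1.31]],[45,[-1.01,0.92,-0.11],[2.38,-1.11,-1.31]],[45,[-1.01,0.92,-0.11],[2.38,-1.11,-1.31]],[45,[-1.01,0.92,-0.11],[2.38,-1.11,-1.31]],[45,[-1.01,0.92,-0.11],[2.38,-1.11,-1.31]],[45,[-1.01,0.92,-0.11],[2.38,-1.11,-1.31]],[45,[-1.01,0.92,-0.11],[2.38,-1.11,-1.31]],[45,[-1.01,0.92,-0.11],[2.38,-1.11,-1.31]],[45,[-1.01,0.92,-0.11],[2.38,-1.11,-1.31]],[45,[-1.01,0.92,-0.11],[2.38,-1.11,-1.31]],[45,[-1.01,0.92,-0.11],[2.38,-1.11,-1.31]],[45,[-1.01,0.92,-0.11],[2.38,-1.11,-1.31]],[45,[-1.01,0.92,-0.11],[2.38,-1.11,-1.31]],[45,[0,0,0],[0,0,0]]])

```text
t: 5.23
tool_pos: [471.2, -58.7, 189.2]
eef_rot: [0.684, -0.679, 0.052, -0.26]
ft_force: [-0.3, -0.5, -0.7]
gripper_width: 39.5
```

```bash
python3 - <<'E'
from kin import *
T=hw((-58,0,40));R=tl(25,18)
plan(T,R,8);chain(T,R,8)
E
```

```text
t 5.23 at [471.2 -58.7 189.2] h [-34.6 -81.9 113.2] F [-0.3 -0.5 -0.7] Fh [-0.6 -0.5 -0.5] w 39.5
row x8: [-0.69, 0.29, 1.19] [-0.03, 0.02, 0.01] |d|mm 14.0 |w| 0.04
   2 [475. -38. 170.] h [-40. -61.  95.]
   4 [479. -18. 151.] h [-46. -41.  76.]
   6 [483.   2. 132.] h [-52. -20.  58.]
   8 [487.  23. 113.] h [-58.   0.  40.]
end err [ 0.4  0.2 -0. ] 0.05
  joints end [ 0.29 -0.02 -0.73 -0.42 -0.38  0.06] max speed [0.42 0.21 0.26 0.05 0.48 0.32]
```

Call:
servo_tool(deltas=[[45,[-0.69,0.29,1.19],[0,0,0]],[45,[-0.69,0.29,1.19],[0,0,0]],[45,[-0.69,0.29,1.19],[0,0,0]],[45,[-0.69,0.29,1.19],[0,0,0]],[45,[-0.69,0.29,1.19],[0,0,0]],[45,[-0.69,0.29,1.19],[0,0,0]],[45,[-0.69,0.29,1.19],[0,0,0]],[45,[-0.69,0.29,1.19],[0,0,0]],[45,[0,0,0],[0,0,0]]])

```text
t: 5.98
tool_pos: [489.0, 22.2, 111.5]
eef_rot: [0.685, -0.68, 0.051, -0.257]
ft_force: [-0.5, 1.0, 1.2]
gripper_width: 39.3
```

```bash
python3 - <<'E'
from kin import *
R=tl(25,18)
rp(hw((-58,0,40)),R)
T=hw((-58,0,10));plan(T,R,6);chain(T,R,6)
s=grab_frame("side");t=grab_frame("top")
crop(s,235,145,130,130,5,"pics/s5.png");crop(t,240,130,75,95,6,"pics/t5.png")
E
```

```text
res pos [ 2.8 -0.2 -1.4] rot deg [0.08 0.04 0.11]
t 5.98 at [489.   22.2 111.5] h [-56.1   0.   37.5] F [-0.5  1.   1.2] Fh [0.  1.  1.3] w 39.3
row x6: [0.14, 0.03, 0.44] [0.01, 0.01, 0.02] |d|mm 4.6 |w| 0.02
   1 [491.  22. 107.] h [-56.   0.  33.]
   2 [492.  22. 103.] h [-57.   0.  28.]
   3 [494.  22.  99.] h [-57.   0.  24.]
   4 [496.  22.  94.] h [-57.   0.  19.]
   5 [497.  22.  90.] h [-58.   0.  14.]
   6 [499.  22.  86.] h [-58.   0.  10.]
end err [ 0.2  0.2 -0.1] 0.03
  joints end [ 0.25  0.06 -0.7  -0.52 -0.35  0.2 ] max speed [0.08 0.15 0.06 0.19 0.08 0.26]
```

View pics/s5.png

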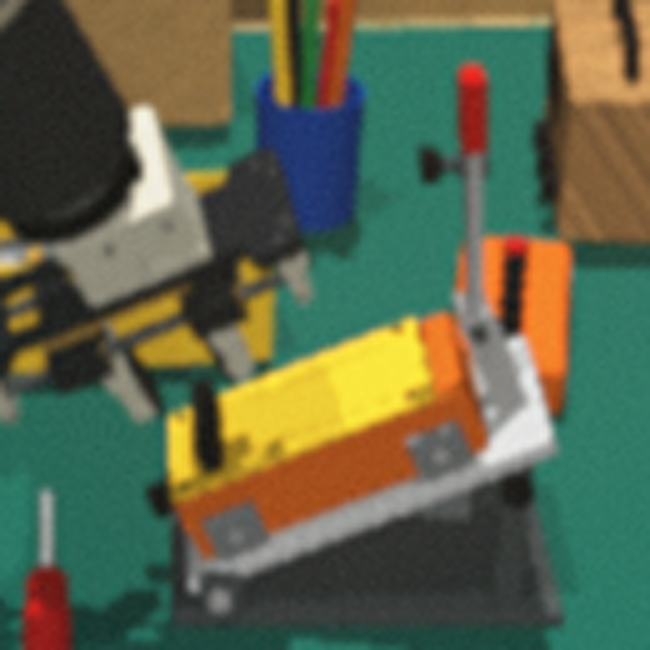

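The side view shows the fingers straddling the ridge, with tips at crop (143,415) and (240,372) and the ridge at (207,420). I'll descend and check the result.

Call:
servo_tool(deltas=[[45,[0.14,0.03,0.44],[0,0,0]],[45,[0.14,0.03,0.44],[0,0,0]],[45,[0.14,0.03,0.44],[0,0,0]],[45,[0.14,0.03,0.44],[0,0,0]],[45,[0.14,0.03,0.44],[0,0,0]],[45,[0,0,0.3],[0,0,0]],[45,[0,0,0],[0,0,0]]])

```text
t: 6.67
tool_pos: [499.4, 21.4, 88.4]
eef_rot: [0.684, -0.68, 0.052, -0.258]
ft_force: [0.2, 1.2, -0.6]
gripper_width: 39.6
```

```bash
python3 - <<'E'
from kin import *
R=tl(25,18)
T=hw((-58,0,10));rp(T,R);plan(T,R,1)
s=grab_frame("side");t=grab_frame("top")
crop(s,255,195,70,70,9,"pics/s6.png")
tip=hw((-58,0,10));print(proj(s,tip))
E
```

```text
res pos [ 0.6 -0.1  2.7] rot deg [-0.07  0.02  0.05]
t 6.67 at [499.4  21.4  88.4] h [-56.3  -0.1  12.2] F [ 0.2  1.2 -0.6] Fh [-0.2  1.2 -0.6] w 39.6
row x1: [0.06, 0.17, 0.21] [-0.07, 0.02, 0.05] |d|mm 2.8 |w| 0.08
   1 [499.  22.  86.] h [-58.  -0.  10.]
end err [ 0. -0. -0.] 0.0
[276.97384136 230.77235628]
```

View pics/s6.png

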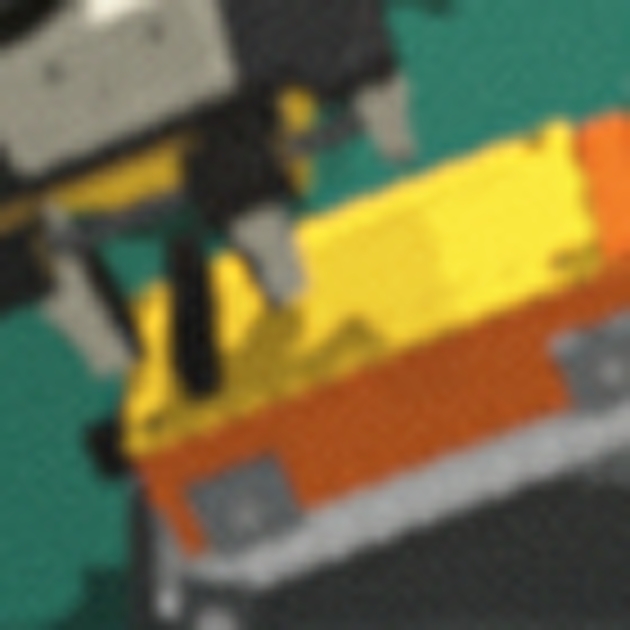

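The side view shows the ridge centred between the near tip at (105,370) and the far tip at (285,300). I'll go down 2 mm and close.

Call:
servo_tool(deltas=[[45,[0.06,0.17,0.22],[0,0,0]],[25,[0,0,0],[0,0,0]],[10,[0,0,0],[0,0,0]],[0,[0,0,0],[0,0,0]],[0,[0,0,0],[0,0,0]],[0,[0,0,0],[0,0,0]],[0,[0,0,0],[0,0,0]],[0,[0,0,0],[0,0,0]]], newtons=35)

```text
t: 7.43
tool_pos: [498.5, 21.9, 86.4]
eef_rot: [0.685, -0.68, 0.052, -0.259]
ft_force: [-1.1, 0.4, 2.2]
gripper_width: 11.5
```

```bash
cat >> kin.py <<'E'
LIP=np.array([69,0,-4.])
def tip(phi,draw=0,g=None,lean=18):
    # cover pose after tipping phi deg about lip edge, drawn out 'draw' along own plane; tool at g in cover frame
    Rc=RH*Ro.from_euler('y',phi,degrees=True)
    o=hw(LIP)-Rc.apply(LIP)-Rc.apply([draw,0,0])
    Rt=Rc*Ro.from_euler('x',lean,degrees=True)*Ro.from_matrix(np.array([[0,-1,0],[-1,0,0],[0,0,-1.]]))
    return o+Rc.apply(g),Rt
E
python3 - <<'E'
from kin import *
s=read_state();g=toh(s["tool_pos"]);print("g",g.round(1))
P,R=tip(20,0,g);print(P.round(1));start=plan(P,R,12);chain(P,R,12)
for ph in(5,10,15):print(ph,tip(ph,0,g)[0].round(1))
P2,R2=tip(20,25,g);plan(P2,R2,8,start=(P,R))
for o in iks(P2,R2,12):print(o.round(2))
f=grab_frame("side");crop(f,255,195,70,70,9,"pics/s7.png")
E
```

```text
g [-58.    0.3  10.8]
[492.1  22.3 130.4]
t 7.43 at [498.5  21.9  86.4] h [-58.    0.3  10.8] F [-1.1  0.4  2.2] Fh [-0.1  0.3  2.5] w 11.5
row x12: [-0.11, -0.05, -0.35] [-1.59, 0.0, 0.52] |d|mm 3.7 |w| 1.68
   3 [496.  22.  97.] h [-56.   0.  22.]
   6 [493.  22. 108.] h [-53.   0.  32.]
   9 [492.  22. 119.] h [-50.  -0.  43.]
   12 [492.  22. 130.] h [-45.  -0.  53.]
end err [ 0.2 -0.5 -0.2] 0.08
  joints end [ 0.2   0.12 -0.45 -0.37 -0.87 -0.03] max speed [0.07 0.13 0.3  0.39 0.54 0.52]
5 [495.5  22.1  97.2]
10 [493.4  22.2 108.1]
15 [492.3  22.3 119.2]
row x8: [0.0, 0.31, -0.0] [0.0, 0.0, 0.0] |d|mm 3.1 |w| 0.00
   2 [486.  23. 130.] h [-51.   0.  55.]
   4 [480.  23. 129.] h [-57.   0.  58.]
   6 [474.  23. 129.] h [-63.   0.  60.]
   8 [467.  24. 128.] h [-69.   0.  62.]
end err [ 0.2 -0.   0. ] 0.0
[ 0.21  0.08 -0.5  -0.37 -0.86 -0.04]
```

View pics/s7.png

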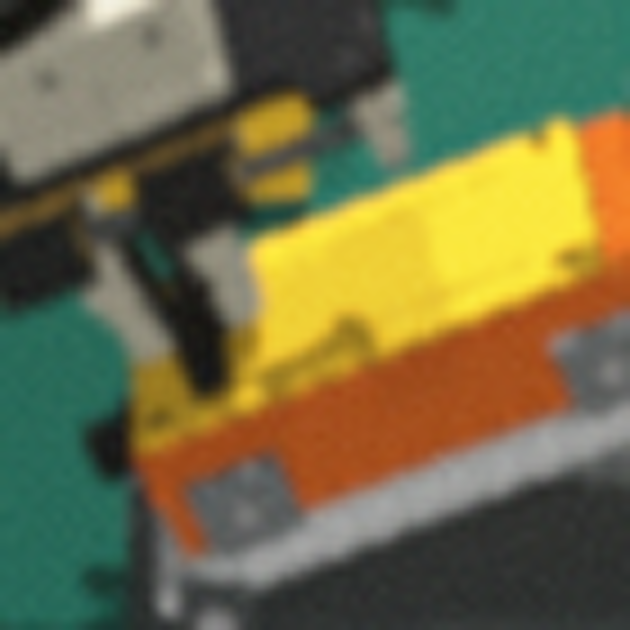

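The side view shows the pads closed on the ridge at 11.5 mm with little force. I'll tip about the lip.

Call:
servo_tool(deltas=[[0,[-0.11,-0.05,-0.35],[-1.59,0,0.52]],[0,[-0.11,-0.05,-0.35],[-1.59,0,0.52]],[0,[-0.11,-0.05,-0.35],[-1.59,0,0.52]],[0,[-0.11,-0.05,-0.35],[-1.59,0,0.52]],[0,[-0.11,-0.05,-0.35],[-1.59,0,0.52]],[0,[-0.11,-0.05,-0.35],[-1.59,0,0.52]],[0,[0,0,0],[0,0,0]]])

```text
t: 8.07
tool_pos: [493.9, 22.0, 108.3]
eef_rot: [-0.685, 0.7, 0.012, 0.201]
ft_force: [-0.6, 0.7, -1.7]
gripper_width: 11.5
```

```bash
python3 - <<'E'
from kin import *
g=np.array([-58,.3,10.8])
rp(*tip(10,0,g));P,R=tip(20,0,g);plan(P,R,6,show=0)
f=grab_frame("side");crop(f,255,195,70,70,9,"pics/s8.png")
E
```

```text
res pos [ 0.5 -0.2  0.1] rot deg [0.02 0.04 0.07]
t 8.07 at [493.9  22.  108.3] h [-52.9   0.1  32.5] F [-0.6  0.7 -1.7] Fh [-1.3  0.6 -1.3] w 11.5
row x6: [-0.12, -0.04, -0.35] [-1.58, 0.0, 0.53] |d|mm 3.7 |w| 1.67
end err [0.1 0.1 0.1] 0.04
```

View pics/s8.png

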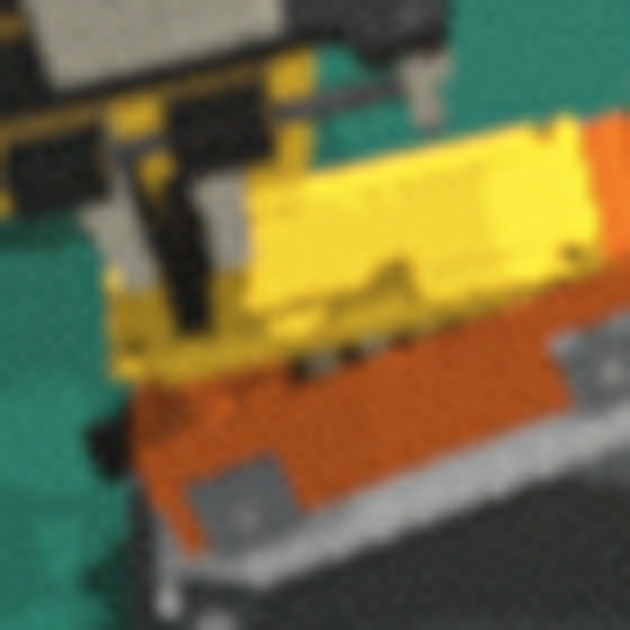

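The cover's near end is up by 10°, still held, with forces below 2 N. I'll tip to 20°, then draw.

Call:
servo_tool(deltas=[[0,[-0.12,-0.04,-0.35],[-1.58,0,0.53]],[0,[-0.12,-0.04,-0.35],[-1.58,0,0.53]],[0,[-0.12,-0.04,-0.35],[-1.58,0,0.53]],[0,[-0.12,-0.04,-0.35],[-1.58,0,0.53]],[0,[-0.12,-0.04,-0.35],[-1.58,0,0.53]],[0,[-0.12,-0.04,-0.35],[-1.58,0,0.53]],[0,[0,0,0],[0,0,0]],[0,[0,0.2,0],[0,0,0]],[0,[0,0.2,0],[0,0,0]],[0,[0,0.2,0],[0,0,0]],[0,[0,0.2,0],[0,0,0]]])

```text
t: 9.03
tool_pos: [483.5, 22.9, 129.4]
eef_rot: [-0.68, 0.715, 0.075, 0.145]
ft_force: [0.2, -0.3, -0.6]
gripper_width: 11.8
```

```bash
python3 - <<'E'
from kin import *
g=np.array([-58,.3,10.8])
P,R=tip(20,28,g);plan(P,R,8,show=0);rp(*tip(20,8,g))
f=grab_frame("side");crop(f,245,185,90,80,8,"pics/s9.png")
E
```

```text
t 9.03 at [483.5  22.9 129.4] h [-53.5   0.4  56.1] F [ 0.2 -0.3 -0.6] Fh [-0.  -0.2 -0.6] w 11.8
row x8: [-0.0, 0.24, -0.0] [-0.02, 0.01, 0.0] |d|mm 2.4 |w| 0.02
end err [ 0.1  0.  -0.3] 0.04
res pos [-0.7  0.1 -0.3] rot deg [-0.15  0.04  0.  ]
```

View pics/s9.png

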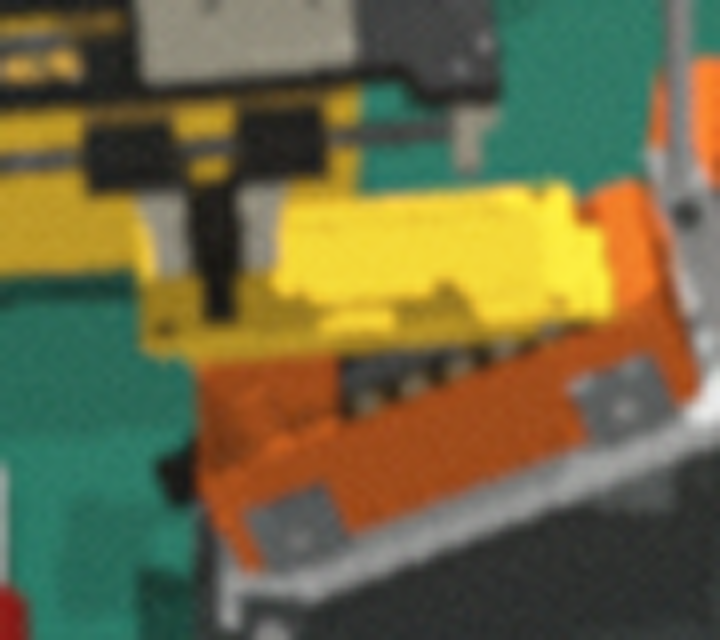

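The side view shows the cover at about 5° from level and drawn out by 8 mm. The block is visible underneath. I'll finish drawing, then plan the lift and carry.

Call:
servo_tool(deltas=[[0,[0,0.25,0],[0,0,0]],[0,[0,0.25,0],[0,0,0]],[0,[0,0.25,0],[0,0,0]],[0,[0,0.25,0],[0,0,0]],[0,[0,0.25,0],[0,0,0]],[0,[0,0.25,0],[0,0,0]],[0,[0,0.25,0],[0,0,0]],[0,[0,0.25,0],[0,0,0]]])

```text
t: 9.75
tool_pos: [463.8, 24.2, 127.8]
eef_rot: [-0.68, 0.715, 0.075, 0.144]
ft_force: [-0.5, 1.3, -0.6]
gripper_width: 11.7
```

```bash
cat >> kin.py <<'E'
TY=1.7
G=np.array([-58,.3,10.8])
def place(o,yaw,pit=0,lean=18):
    Rc=Ro.from_euler('z',yaw,degrees=True)*Ro.from_euler('y',-pit,degrees=True)
    return np.array(o,float)+Rc.apply(G), Rc*Ro.from_euler('x',lean,degrees=True)*Ro.from_matrix(np.array([[0,-1,0],[-1,0,0],[0,0,-1.]]))
E
python3 - <<'E'
from kin import *
s=read_state();p=s["tool_pos"]
P,R=p+[-8,0,90],tl(0,18); plan(P,R,10);chain(P,R,10)
P2,R2=place((472,-297,70),TY)
print(P2)
plan(P2,R2,18,start=(P,R))
for z in (70,12):
  P3,R3=place((472,-297,z),TY)
  for o in iks(P3,R3,12): print(z,P3.round(1),o.round(2))
E
```

```text
t 9.75 at [463.8  24.2 127.8] h [-72.    0.4  62.9] F [-0.5  1.3 -0.6] Fh [-0.8  1.3 -0.3] w 11.7
row x10: [-0.27, 0.04, -0.86] [-0.49, 0.0, 0.15] |d|mm 9.0 |w| 0.51
   2 [462.  24. 146.] h [-67.   0.  80.]
   4 [459.  24. 164.] h [-61.  -0.  97.]
   6 [458.  24. 182.] h [-55.  -0. 114.]
   8 [456.  24. 200.] h [-48.  -0. 131.]
   10 [455.  24. 218.] h [-42.  -1. 148.]
end err [-0.5 -0.4 -0.2] 0.06
  joints end [ 0.2   0.02 -0.35 -0.33 -1.14 -0.14] max speed [0.02 0.11 0.21 0.08 0.35 0.15]
[ 414.01662824 -298.4207742    80.8       ]
row x18: [1.94, 0.2, 0.17] [-0.09, 0.0, -0.29] |d|mm 19.6 |w| 0.30
   4 [444. -47. 187.] h [-61. -72. 123.]
   8 [ 433. -118.  157.] h [ -79. -144.   98.]
   12 [ 424. -190.  126.] h [ -96. -216.   73.]
   16 [ 417. -262.   96.] h [-111. -288.   46.]
end err [-0.4  0.9 -0. ] 0.1
70 [ 414.  -298.4   80.8] [-0.47  0.37 -0.26 -0.31 -1.12  0.66]
12 [ 414.  -298.4   22.8] [-0.47  0.45 -0.3  -0.33 -1.01  0.7 ]
```

Call:
servo_tool(deltas=[[0,[-0.27,0.04,-0.86],[-0.49,0,0.15]],[0,[-0.27,0.04,-0.86],[-0.49,0,0.15]],[0,[-0.27,0.04,-0.86],[-0.49,0,0.15]],[0,[-0.27,0.04,-0.86],[-0.49,0,0.15]],[0,[-0.27,0.04,-0.86],[-0.49,0,0.15]],[0,[-0.27,0.04,-0.86],[-0.49,0,0.15]],[0,[-0.27,0.04,-0.86],[-0.49,0,0.15]],[0,[-0.27,0.04,-0.86],[-0.49,0,0.15]],[0,[-0.27,0.04,-0.86],[-0.49,0,0.15]],[0,[-0.27,0.04,-0.86],[-0.49,0,0.15]]])

```text
t: 10.58
tool_pos: [455.4, 23.8, 218.0]
eef_rot: [-0.676, 0.72, 0.107, 0.114]
ft_force: [-0.0, 0.2, -0.9]
gripper_width: 11.3
```

Call:
servo_tool(deltas=[[0,[1.0,0.1,0.09],[-0.05,0,-0.15]],[0,[1.94,0.2,0.17],[-0.09,0,-0.29]],[0,[1.94,0.2,0.17],[-0.09,0,-0.29]],[0,[1.94,0.2,0.17],[-0.09,0,-0.29]],[0,[1.94,0.2,0.17],[-0.09,0,-0.29]],[0,[1.94,0.2,0.17],[-0.09,0,-0.29]],[0,[1.94,0.2,0.17],[-0.09,0,-0.29]],[0,[1.94,0.2,0.17],[-0.09,0,-0.29]],[0,[1.94,0.2,0.17],[-0.09,0,-0.29]],[0,[1.94,0.2,0.17],[-0.09,0,-0.29]],[0,[1.94,0.2,0.17],[-0.09,0,-0.29]],[0,[1.94,0.2,0.17],[-0.09,0,-0.29]],[0,[1.94,0.2,0.17],[-0.09,0,-0.29]],[0,[1.94,0.2,0.17],[-0.09,0,-0.29]],[0,[1.94,0.2,0.17],[-0.09,0,-0.29]],[0,[1.94,0.2,0.17],[-0.09,0,-0.29]],[0,[1.94,0.2,0.17],[-0.09,0,-0.29]],[0,[1.94,0.2,0.17],[-0.09,0,-0.29]],[0,[1.0,0.1,0.09],[-0.05,0,-0.15]],[0,[0,0,0],[0,0,0]]])

```text
t: 12.25
tool_pos: [413.1, -299.7, 78.8]
eef_rot: [0.709, -0.688, -0.113, -0.109]
ft_force: [0.3, 0.2, -0.9]
gripper_width: 11.3
```

```bash
python3 - <<'E'
from kin import *
P,R=place((472,-297,70),TY);rp(P,R)
P,R=place((472,-297,16),TY);plan(P,R,8,show=0)
f=grab_frame("side");crop(f,200,250,160,120,5,"pics/s10.png")
f=grab_frame("top");crop(f,320,150,110,120,5,"pics/t10.png")
E
```

```text
res pos [-0.9 -1.3 -2. ] rot deg [0.05 0.07 0.02]
t 12.25 at [ 413.1 -299.7   78.8] h [-119.7 -326.1   31.1] F [ 0.3  0.2 -0.9] Fh [-0.1  0.2 -0.9] w 11.3
row x8: [0.19, -0.01, 0.62] [0.01, 0.01, 0.0] |d|mm 6.5 |w| 0.01
end err [-0.2 -0.4  0.1] 0.03
```

View pics/s10.png

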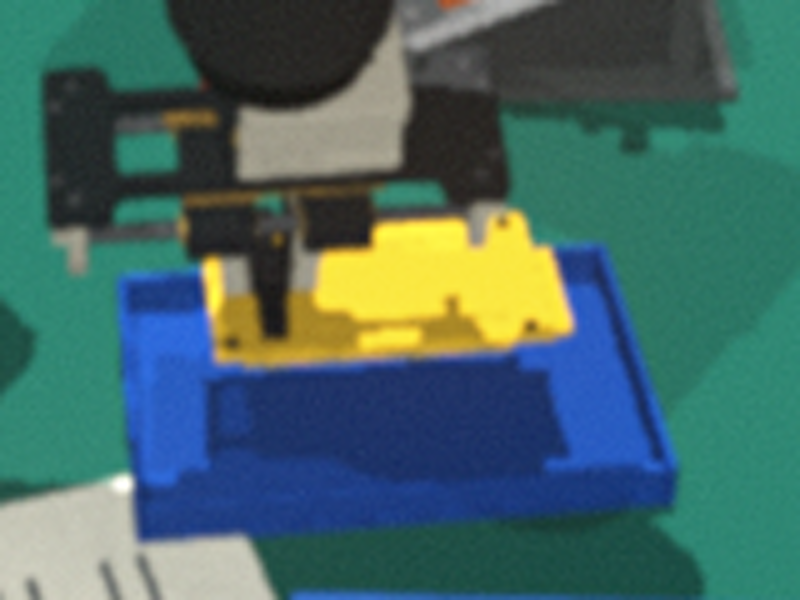

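View pics/t10.png

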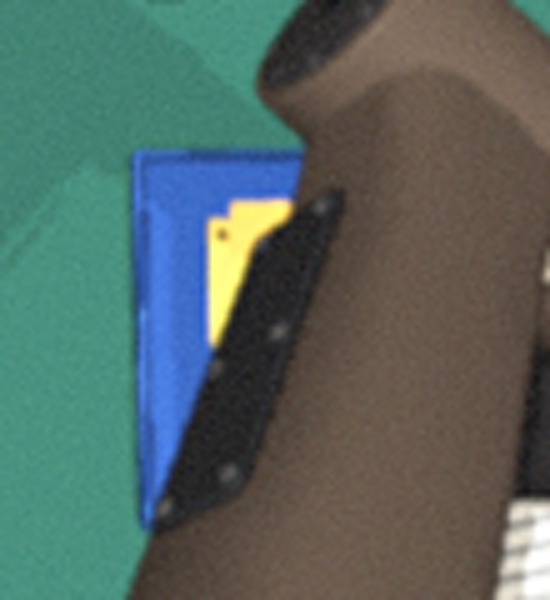

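The side view shows the cover level above the tray with its shadow inside the walls. I'll lower it.

Call:
servo_tool(deltas=[[0,[0.19,0,0.62],[0,0,0]],[0,[0.19,0,0.62],[0,0,0]],[0,[0.19,0,0.62],[0,0,0]],[0,[0.19,0,0.62],[0,0,0]],[0,[0.19,0,0.62],[0,0,0]],[0,[0.19,0,0.62],[0,0,0]],[0,[0.19,0,0.62],[0,0,0]],[0,[0.16,0,0.5],[0,0,0]],[0,[0,0,0],[0,0,0]]])

```text
t: 13.1
tool_pos: [413.1, -297.2, 28.1]
eef_rot: [0.709, -0.687, -0.113, -0.109]
ft_force: [0.7, 0.0, -1.0]
gripper_width: 11.5
```

```bash
python3 - <<'E'
from kin import *
P,R=place((472,-297,13),TY);rp(P,R);plan(P,R,3,show=0)
f=grab_frame("side");crop(f,200,250,160,120,5,"pics/s11.png")
E
```

```text
res pos [-0.9  1.2  4.3] rot deg [0.08 0.1  0.1 ]
t 13.1 at [ 413.1 -297.2   28.1] h [-141.3 -323.7  -14.8] F [ 0.7  0.  -1. ] Fh [ 0.2  0.1 -1.2] w 11.5
row x3: [0.08, -0.03, 0.12] [0.03, 0.03, 0.03] |d|mm 1.5 |w| 0.05
end err [0.  0.1 0.1] 0.02
```

View pics/s11.png

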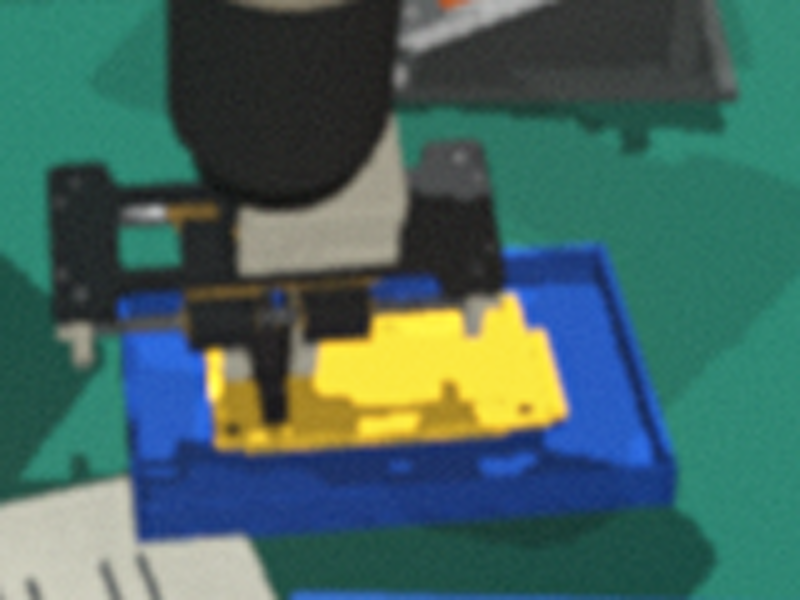

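Call:
servo_tool(deltas=[[0,[0.03,0,0.1],[0,0,0]],[0,[0.03,0,0.1],[0,0,0]],[0,[0.03,0,0.1],[0,0,0]],[0,[0.03,0,0.1],[0,0,0]],[0,[0,0,0],[0,0,0]]])

```text
t: 13.57
tool_pos: [413.8, -297.6, 25.3]
eef_rot: [0.709, -0.687, -0.112, -0.109]
ft_force: [-0.7, -0.1, -0.6]
gripper_width: 11.8
```

Call:
servo_tool(deltas=[[0,[0.03,0,0.1],[0,0,0]],[0,[0,0,0],[0,0,0]]])

```text
t: 13.73
tool_pos: [413.8, -297.6, 24.3]
eef_rot: [0.709, -0.687, -0.112, -0.109]
ft_force: [-0.7, -0.2, 1.0]
gripper_width: 11.7
```

Call:
servo_tool(deltas=[[0,[0.02,0,0.05],[0,0,0]],[0,[0,0,0],[0,0,0]]])

```text
t: 13.9
tool_pos: [413.8, -297.7, 23.8]
eef_rot: [0.709, -0.687, -0.112, -0.109]
ft_force: [-0.8, -0.4, 1.4]
gripper_width: 11.6
```

Call:
servo_tool(deltas=[[0,[0.02,0,0.05],[0,0,0]],[0,[0,0,0],[0,0,0]]])

```text
t: 14.07
tool_pos: [413.8, -297.7, 23.5]
eef_rot: [0.71, -0.687, -0.112, -0.109]
ft_force: [-2.0, 0.5, 4.2]
gripper_width: 11.7
```

Call:
servo_tool(deltas=[[0,[0.02,0,0.05],[0,0,0]],[0,[0,0,0],[0,0,0]]])

```text
t: 14.23
tool_pos: [413.8, -297.8, 23.5]
eef_rot: [0.71, -0.687, -0.112, -0.109]
ft_force: [-1.8, -0.1, 9.0]
gripper_width: 11.7
```

```bash
python3 - <<'E'
from kin import *
s=read_state();print(s["tool_pos"],s["ft_force"],s["ft_torque"])
f=grab_frame("side");crop(f,200,250,160,120,5,"pics/s12.png")
E
```

```text
[ 413.77342159 -297.75378684   23.46206998] [-1.81989047 -0.07308143  8.98317751] [0.39496111 0.55272768 0.22652729]
```

View pics/s12.png

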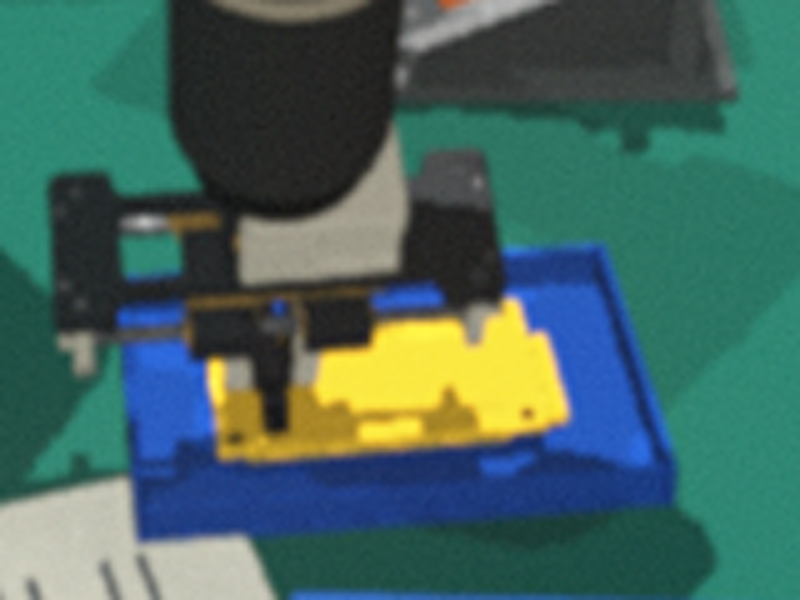

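The side view shows the cover resting in the tray, and contact was felt at the expected height (origin at 12.7). I'll relax 0.8 mm, then open and retract along the tool.

Call:
servo_tool(deltas=[[0,[-0.03,0,-0.08],[0,0,0]],[20,[0,0,0],[0,0,0]],[35,[0,0,0],[0,0,0]],[40,[0,0,0],[0,0,0]],[40,[0,0,0],[0,0,0]],[40,[0,0,-0.5],[0,0,0]],[40,[0,0,-1],[0,0,0]],[40,[0,0,-1.5],[0,0,0]],[40,[0,0,-2],[0,0,0]],[40,[0,0,-2],[0,0,0]],[40,[0,0,-2],[0,0,0]],[40,[0,0,-2],[0,0,0]]])

```text
t: 15.28
tool_pos: [414.7, -332.4, 130.1]
eef_rot: [0.71, -0.687, -0.112, -0.109]
ft_force: [0.3, 0.4, 0.1]
gripper_width: 34.8
```

```bash
python3 - <<'E'
from kin import *
f=grab_frame("side");crop(f,200,250,160,120,5,"pics/s13.png");crop(f,255,145,110,130,5,"pics/s13b.png")
s=read_state();print(s["tool_pos"],s["gripper_width"],s["joint_pos"])
P,R=np.array([470,-150,260.]),tl(25,18)
plan(P,R,14);chain(P,R,14)
bt=hw((10,0,-14))
for z in (-14,-7,40,80):
  for lean in (0,10,15,18):
    for o in iks(hw((10,0,z)),tl(25,lean),8): print(z,lean,o.round(2))
E
```

```text
[ 416.1727299  -334.77060235  133.79936992] 34.916029621633804 [-0.51750689  0.34858392 -0.15508897 -0.28112801 -1.24076748  0.66558661]
t 15.33 at [ 416.2 -334.8  133.8] h [ -91.6 -360.9   78.7] F [ 1.8 -3.3  3.9] Fh [ 3.5 -3.1  2.7] w 34.9
row x14: [-1.51, -0.55, -0.37] [1.8, 0.07, -0.17] |d|mm 16.5 |w| 1.81
   3 [ 431. -295.  159.] h [ -70. -320.   96.]
   6 [ 444. -255.  185.] h [ -50. -279.  116.]
   9 [ 455. -215.  212.] h [ -30. -239.  137.]
   12 [ 465. -176.  240.] h [ -12. -199.  159.]
end err [ 0.1  0.7 -0.4] 0.04
  joints end [-0.25 -0.09 -0.37 -0.48 -0.97  0.47] max speed [0.36 0.41 0.21 0.24 0.32 0.34]
-14 10 [ 0.38  0.13 -0.85  0.19 -0.12 -0.59]
-14 15 [ 0.28  0.15 -0.63 -0.34 -0.32  0.02]
-14 18 [ 0.19  0.16 -0.55 -0.51 -0.41  0.24]
-7 10 [ 0.39  0.11 -0.85  0.18 -0.15 -0.58]
-7 15 [ 0.28  0.13 -0.63 -0.33 -0.33 -0.  ]
-7 18 [ 0.2   0.15 -0.56 -0.5  -0.42  0.22]
40 0 [ 0.39 -0.   -1.02  0.88 -0.24 -1.29]
40 10 [ 0.42  0.01 -0.82  0.14 -0.28 -0.57]
40 15 [ 0.32  0.03 -0.66 -0.23 -0.4  -0.13]
40 18 [ 0.24  0.04 -0.59 -0.4  -0.47  0.08]
80 0 [ 0.51 -0.08 -0.94  0.62 -0.41 -1.11]
80 10 [ 0.44 -0.08 -0.79  0.13 -0.4  -0.57]
80 15 [ 0.34 -0.06 -0.67 -0.17 -0.47 -0.22]
80 18 [ 0.27 -0.04 -0.6  -0.33 -0.53 -0.02]
```

View pics/s13.png

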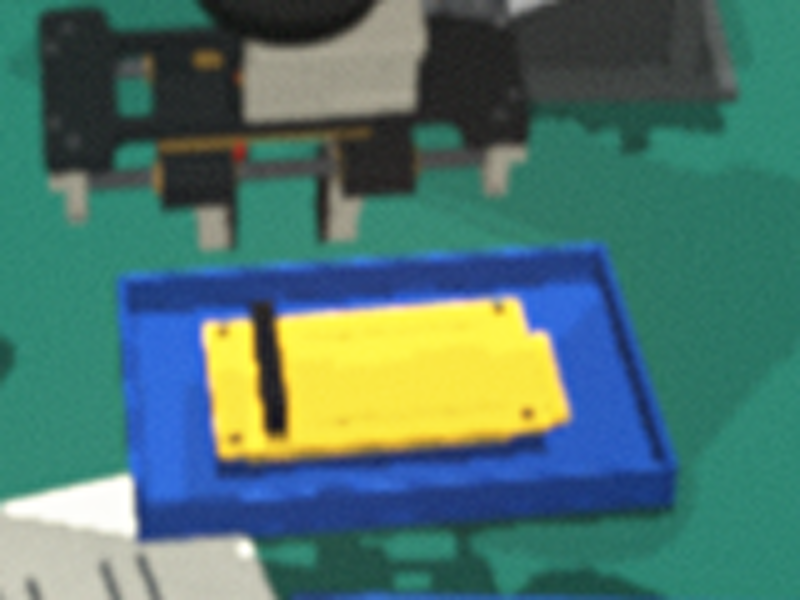

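View pics/s13b.png

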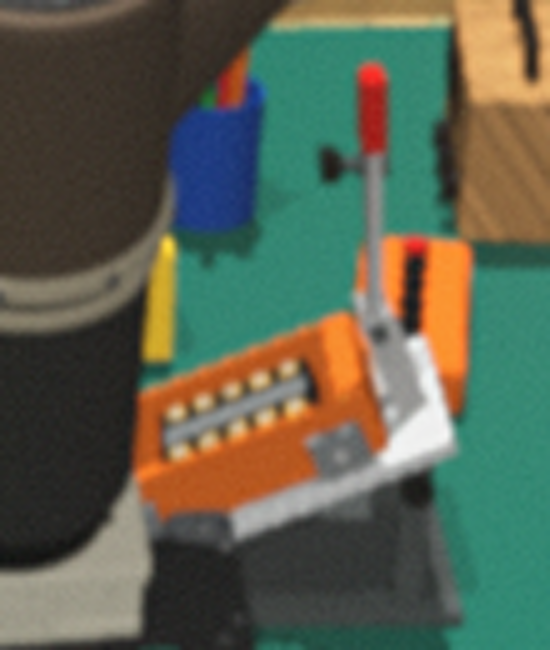

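The side view shows the cover lying flat, ridge up, inside the tray. The housing is open with the block showing at crop (235,405), and the clamp is still upright. To press the block I'll turn the tool 90° so its long body runs across and stays clear of the clamp.

```bash
python3 - <<'E'
from kin import *
Z=Ro.from_euler('z',-90,degrees=True)
P,R=np.array([480,-120,270.]),tl(25,15)*Z
plan(P,R,18);chain(P,R,18)
P2=hw((10,0,40));a=plan(P2,R,12,start=(P,R))
for z in (40,-14):
  for o in iks(hw((10,0,z)),R,20): print(z,o.round(2))
E
```

```text
t 15.33 at [ 416.2 -334.8  133.8] h [ -91.6 -360.9   78.7] F [ 1.8 -3.3  3.9] Fh [ 3.5 -3.1  2.7] w 34.9
row x18: [-0.72, -1.39, -0.49] [0.93, 1.27, -5.0] |d|mm 16.4 |w| 5.25
   4 [ 466. -305.  164.] h [ -36. -328.   86.]
   8 [ 498. -259.  198.] h [   5. -280.  104.]
   12 [ 508. -204.  231.] h [  25. -224.  132.]
   16 [ 495. -146.  259.] h [  22. -168.  164.]
end err [0.2 1.  0. ] 0.12
  joints end [-0.08 -0.15 -0.43 -0.35 -0.89  1.82] max speed [0.32 0.43 0.27 0.18 0.27 0.95]
row x12: [-0.01, -0.84, 1.44] [0.0, 0.0, 0.0] |d|mm 16.7 |w| 0.00
   3 [497. -85. 238.] h [  11. -107.  146.]
   6 [514. -51. 206.] h [ 11. -71. 111.]
   9 [531. -16. 174.] h [ 10. -36.  75.]
   12 [547.  18. 142.] h [10. -0. 40.]
end err [-0.2 -0.4  0.2] 0.0
40 [ 0.32  0.03 -0.66 -0.23 -0.4   1.44]
-14 [ 0.28  0.15 -0.63 -0.34 -0.32  1.59]
```

Call:
servo_tool(deltas=[[0,[-0.72,-1.39,-0.49],[0.93,1.27,-5.0]],[0,[-0.72,-1.39,-0.49],[0.93,1.27,-5.0]],[0,[-0.72,-1.39,-0.49],[0.93,1.27,-5.0]],[0,[-0.72,-1.39,-0.49],[0.93,1.27,-5.0]],[0,[-0.72,-1.39,-0.49],[0.93,1.27,-5.0]],[0,[-0.72,-1.39,-0.49],[0.93,1.27,-5.0]],[0,[-0.72,-1.39,-0.49],[0.93,1.27,-5.0]],[0,[-0.72,-1.39,-0.49],[0.93,1.27,-5.0]],[0,[-0.72,-1.39,-0.49],[0.93,1.27,-5.0]],[0,[-0.72,-1.39,-0.49],[0.93,1.27,-5.0]],[0,[-0.72,-1.39,-0.49],[0.93,1.27,-5.0]],[0,[-0.72,-1.39,-0.49],[0.93,1.27,-5.0]],[0,[-0.72,-1.39,-0.49],[0.93,1.27,-5.0]],[0,[-0.72,-1.39,-0.49],[0.93,1.27,-5.0]],[0,[-0.72,-1.39,-0.49],[0.93,1.27,-5.0]],[0,[-0.72,-1.39,-0.49],[0.93,1.27,-5.0]],[0,[-0.72,-1.39,-0.49],[0.93,1.27,-5.0]],[0,[-0.72,-1.39,-0.49],[0.93,1.27,-5.0]],[0,[0,0,0],[0,0,0]]])

```text
t: 16.92
tool_pos: [478.1, -115.4, 267.2]
eef_rot: [0.968, -0.002, 0.218, -0.123]
ft_force: [-1.0, 0.3, 0.1]
gripper_width: 0.2
```

```bash
python3 - <<'E'
from kin import *
R=tl(25,15)*Ro.from_euler('z',-90,degrees=True)
P2=hw((10,0,30));plan(P2,R,13);chain(P2,R,13)
E
```

```text
t 16.92 at [ 478.1 -115.4  267.2] h [   7.9 -138.   179.5] F [-1.   0.3  0.1] Fh [-0.9  0.2  0.6] w 0.2
row x13: [0.02, -0.72, 1.39] [-0.03, 0.01, 0.0] |d|mm 15.6 |w| 0.03
   3 [495. -85. 236.] h [   8. -106.  145.]
   6 [512. -54. 205.] h [  9. -74. 110.]
   9 [529. -23. 174.] h [ 10. -43.  76.]
   12 [547.   8. 143.] h [ 10. -11.  41.]
end err [ 0.5 -0.4 -0.2] 0.09
  joints end [ 0.31  0.05 -0.66 -0.25 -0.38  1.46] max speed [0.42 0.28 0.27 0.11 0.47 0.33]
```

Call:
servo_tool(deltas=[[0,[0.02,-0.72,1.39],[0,0,0]],[0,[0.02,-0.72,1.39],[0,0,0]],[0,[0.02,-0.72,1.39],[0,0,0]],[0,[0.02,-0.72,1.39],[0,0,0]],[0,[0.02,-0.72,1.39],[0,0,0]],[0,[0.02,-0.72,1.39],[0,0,0]],[0,[0.02,-0.72,1.39],[0,0,0]],[0,[0.02,-0.72,1.39],[0,0,0]],[0,[0.02,-0.72,1.39],[0,0,0]],[0,[0.02,-0.72,1.39],[0,0,0]],[0,[0.02,-0.72,1.39],[0,0,0]],[0,[0.02,-0.72,1.39],[0,0,0]],[0,[0.02,-0.72,1.39],[0,0,0]],[0,[0,0,0],[0,0,0]]])

```text
t: 18.08
tool_pos: [553.6, 17.6, 128.7]
eef_rot: [0.969, -0.005, 0.214, -0.123]
ft_force: [-0.5, -0.3, -1.6]
gripper_width: 0.3
```

```bash
python3 - <<'E'
from kin import *
R=tl(25,15)*Ro.from_euler('z',-90,degrees=True)
P2=hw((10,0,0));rp(hw((10,0,30)),R);plan(P2,R,8);
f=grab_frame("side");crop(f,235,145,130,130,5,"pics/s14.png")
E
```

```text
res pos [ 1.7 -0.6 -3.9] rot deg [-0.22  0.45 -0.33]
t 18.08 at [553.6  17.6 128.7] h [ 9.9 -0.5 25.7] F [-0.5 -0.3 -1.6] Fh [-1.1 -0.4 -1.3] w 0.3
row x8: [0.0, 0.08, 0.31] [-0.03, 0.06, -0.04] |d|mm 3.2 |w| 0.08
   2 [556.  17. 123.] h [10. -0. 19.]
   4 [559.  17. 117.] h [10. -0. 13.]
   6 [562.  17. 111.] h [10. -0.  6.]
   8 [564.  17. 105.] h [10. -0.  0.]
end err [-0.2 -0.2 -0. ] 0.04
```

View pics/s14.png

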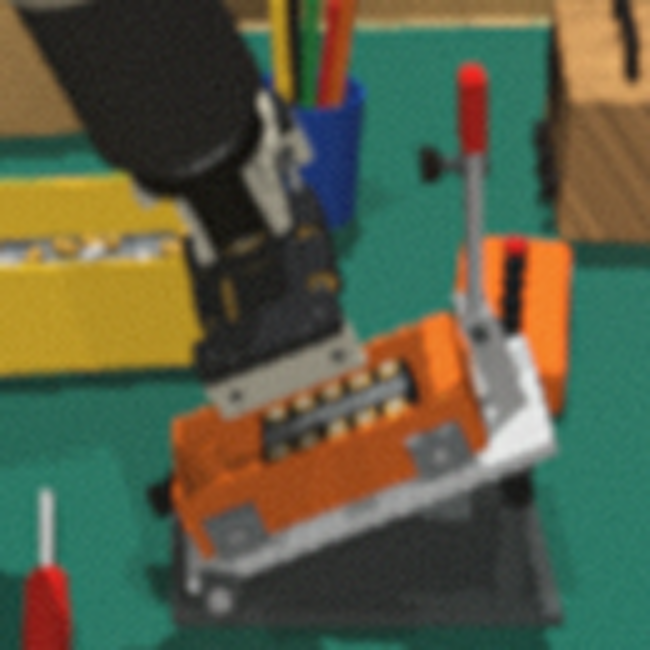

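The side view shows the closed fingers over the block, clear of the clamp. Because of the 15° lean the low corner touches first, so I'll shift 12 mm left and descend.

```bash
python3 - <<'E'
from kin import *
R=tl(25,15)*Ro.from_euler('z',-90,degrees=True)
plan(hw((10,12,2)),R,8);
s=read_state();Rn=Ro.from_quat(s["eef_rot"]);print("1mm down housing z in tool cm:",(Rn.inv()*RH).apply([0,0,-1]).round(3)/10)
E
```

```text
t 18.13 at [553.4  17.1 129.5] h [10.1 -0.9 26.5] F [-0.5  0.3  0.5] Fh [-0.2  0.3  0.6] w 0.5
row x8: [0.0, -0.08, 0.34] [-0.03, 0.05, -0.04] |d|mm 3.5 |w| 0.07
   2 [556.  20. 124.] h [10.  2. 20.]
   4 [559.  23. 118.] h [10.  6. 14.]
   6 [562.  27. 113.] h [10.  9.  8.]
   8 [565.  30. 107.] h [10. 12.  2.]
end err [ 0.1  0.4 -0.1] 0.04
1mm down housing z in tool cm: [0.0009 0.0263 0.0965]
```

Call:
servo_tool(deltas=[[0,[0,-0.08,0.34],[0,0,0]],[0,[0,-0.08,0.34],[0,0,0]],[0,[0,-0.08,0.34],[0,0,0]],[0,[0,-0.08,0.34],[0,0,0]],[0,[0,-0.08,0.34],[0,0,0]],[0,[0,-0.08,0.34],[0,0,0]],[0,[0,-0.08,0.34],[0,0,0]],[0,[0,-0.08,0.34],[0,0,0]],[0,[0,0,0],[0,0,0]]])

```text
t: 18.88
tool_pos: [564.6, 29.6, 107.2]
eef_rot: [0.969, -0.005, 0.215, -0.123]
ft_force: [1.1, -0.6, 0.2]
gripper_width: 0.6
```

```bash
cat > st.py <<'E'
from kin import *
def st():
    s=read_state();print("t %.2f h %s Fh %s w %.1f"%(s["t"],toh(s["tool_pos"]).round(1),RH.inv().apply(s["ft_force"]).round(1),s["gripper_width"]))
st()
E
python3 st.py
```

```text
t 18.88 h [10.1 12.2  2. ] Fh [ 1.1 -0.5 -0.3] w 0.6
```

Next I'll go down in 1 mm steps along the housing's z.

Call:
servo_tool(deltas=[[0,[0,0.03,0.1],[0,0,0]],[0,[0,0.03,0.1],[0,0,0]],[0,[0,0.03,0.1],[0,0,0]],[0,[0,0,0],[0,0,0]]])

```text
t: 19.22
tool_pos: [566.0, 29.2, 105.0]
eef_rot: [0.969, -0.005, 0.216, -0.123]
ft_force: [-0.4, -0.0, 0.6]
gripper_width: 0.3
```

Call:
servo_tool(deltas=[[0,[0,0.03,0.1],[0,0,0]],[0,[0,0.03,0.1],[0,0,0]],[0,[0,0,0],[0,0,0]]])

```text
t: 19.47
tool_pos: [566.8, 29.1, 103.1]
eef_rot: [0.969, -0.005, 0.216, -0.123]
ft_force: [0.9, 0.2, 1.0]
gripper_width: 0.8
```

Call:
servo_tool(deltas=[[0,[0,0.03,0.1],[0,0,0]],[0,[0,0,0],[0,0,0]]])

```text
t: 19.63
tool_pos: [567.2, 29.0, 102.1]
eef_rot: [0.969, -0.005, 0.216, -0.123]
ft_force: [0.5, -0.2, -0.9]
gripper_width: 0.5
```

```bash
python3 st.py
```

```text
t 19.63 h [10.3 11.8 -3.8] Fh [ 0.1 -0.1 -1. ] w 0.5
```

Call:
servo_tool(deltas=[[0,[0,0.03,0.1],[0,0,0]],[0,[0,0,0],[0,0,0]]])

```text
t: 19.8
tool_pos: [567.6, 29.0, 101.2]
eef_rot: [0.969, -0.005, 0.216, -0.123]
ft_force: [-0.2, -0.1, -0.4]
gripper_width: 0.1
```

Call:
servo_tool(deltas=[[0,[0,0.03,0.1],[0,0,0]],[0,[0,0,0],[0,0,0]]])

```text
t: 19.97
tool_pos: [568.1, 28.9, 100.4]
eef_rot: [0.969, -0.005, 0.216, -0.123]
ft_force: [-2.0, -0.5, 1.2]
gripper_width: 0.4
```

Call:
servo_tool(deltas=[[0,[0,0.03,0.1],[0,0,0]],[0,[0,0,0],[0,0,0]]])

```text
t: 20.13
tool_pos: [568.5, 28.9, 99.5]
eef_rot: [0.969, -0.005, 0.216, -0.123]
ft_force: [-2.5, -0.6, 3.2]
gripper_width: 0.5
```

```bash
python3 st.py
```

```text
t 20.13 h [10.4 11.8 -6.7] Fh [-0.9 -0.8  3.9] w 0.5
```

Contact began at about z = -6 (TCP). I'll keep going step by step.

Call:
servo_tool(deltas=[[0,[0,0.03,0.1],[0,0,0]],[0,[0,0,0],[0,0,0]]])

```text
t: 20.3
tool_pos: [569.0, 28.9, 98.6]
eef_rot: [0.969, -0.005, 0.216, -0.123]
ft_force: [-3.1, -0.1, 4.1]
gripper_width: 0.1
```

Call:
servo_tool(deltas=[[0,[0,0.03,0.1],[0,0,0]],[0,[0,0,0],[0,0,0]]])

```text
t: 20.47
tool_pos: [569.4, 28.8, 97.6]
eef_rot: [0.969, -0.005, 0.216, -0.123]
ft_force: [-3.0, -0.8, 4.4]
gripper_width: 0.4
```

```bash
python3 st.py
```

```text
t 20.47 h [10.5 11.8 -8.8] Fh [-0.8 -1.   5.2] w 0.4
```

Call:
servo_tool(deltas=[[0,[0,0.03,0.1],[0,0,0]],[0,[0,0,0],[0,0,0]]])

```text
t: 20.63
tool_pos: [569.9, 28.8, 96.7]
eef_rot: [0.969, -0.005, 0.216, -0.123]
ft_force: [-3.9, 1.0, 4.7]
gripper_width: 0.5
```

Call:
servo_tool(deltas=[[0,[0,0.03,0.1],[0,0,0]],[0,[0,0,0],[0,0,0]]])

```text
t: 20.8
tool_pos: [570.4, 28.8, 95.8]
eef_rot: [0.969, -0.005, 0.216, -0.123]
ft_force: [-2.8, 0.9, 4.7]
gripper_width: 0.4
```

```bash
python3 st.py
```

```text
t 20.80 h [ 10.5  11.8 -10.9] Fh [-0.6  0.7  5.4] w 0.4
```

Call:
servo_tool(deltas=[[0,[0,0.03,0.1],[0,0,0]],[0,[0,0,0],[0,0,0]]])

```text
t: 20.97
tool_pos: [570.7, 28.7, 95.0]
eef_rot: [0.969, -0.005, 0.216, -0.123]
ft_force: [-5.8, 0.6, 8.6]
gripper_width: 0.1
```

Call:
servo_tool(deltas=[[0,[0,0.03,0.1],[0,0,0]],[0,[0,0,0],[0,0,0]]])

```text
t: 21.13
tool_pos: [570.9, 28.7, 94.8]
eef_rot: [0.969, -0.005, 0.216, -0.123]
ft_force: [-13.0, 1.3, 19.4]
gripper_width: 0.6
```

```bash
python3 st.py
```

```text
t 21.13 h [ 10.5  11.8 -12. ] Fh [-3.6  0.4 23.1] w 0.6
```

A clear hard stop: the travel stalled at z = -12.0 with 23 N, after sliding at about 5 N. The block is home, so I'll retract square to the housing.

Call:
servo_tool(deltas=[[0,[0,-0.05,-0.2],[0,0,0]],[0,[0,-0.13,-0.5],[0,0,0]],[0,[0,-0.26,-1.0],[0,0,0]],[0,[0,-0.4,-1.5],[0,0,0]],[0,[0,-0.4,-1.5],[0,0,0]],[0,[0,-0.26,-1.0],[0,0,0]]])

```text
t: 21.63
tool_pos: [546.2, 29.5, 148.3]
eef_rot: [0.969, -0.005, 0.216, -0.123]
ft_force: [-0.1, -0.3, 0.4]
gripper_width: 0.6
```

```bash
cat >> kin.py <<'E'
RV=tl(0,0)*Ro.from_euler('z',-90,degrees=True)
HG=hw((102,0,14))
ex=Ro.from_euler('z',YAW,degrees=True).apply([1,0,0])
def arm(th,r,n): # world elevation th deg
    t=np.radians(th); return HG+ex*(-np.cos(t)*r+np.sin(t)*n)+np.array([0,0,np.sin(t)*r+np.cos(t)*n])
E
python3 st.py; python3 - <<'E'
from kin import *
f=grab_frame("side");crop(f,235,145,130,130,5,"pics/s15.png")
t=grab_frame("top");crop(t,240,130,75,95,6,"pics/t15.png")
print("HG",HG.round(1), "end87",arm(87,144,0).round(1), proj(f,arm(87,144,0)).round(1),proj(f,HG).round(1))
A=np.array([530,0,360.]);plan(A,RV,14);chain(A,RV,14)
B=np.array([695,10,360.]);plan(B,RV,10,start=(A,RV))
C=np.array([695,10,275.]);
for X in (A,B,C):
  for o in iks(X,RV,10):print(X,o.round(2))
E
```

```text
t 21.63 h [10.8 11.  46.9] Fh [ 0.1 -0.3  0.4] w 0.6
HG [641.8  12.3 157. ] end87 [634.3  12.8 300.8] [330.7 158.6] [330.  207.9]
t 21.73 at [546.8  29.9 149.1] h [11.7 11.4 47.4] F [-0.4  0.2 -0. ] Fh [-0.4  0.2  0.1] w -0.0
row x14: [0.24, 0.01, -1.52] [-1.08, -1.76, 0.22] |d|mm 15.4 |w| 2.08
   3 [535.  19. 193.] h [20. -0. 91.]
   6 [528.  11. 237.] h [ 33.  -9. 135.]
   9 [525.   5. 283.] h [ 50. -15. 177.]
   12 [527.   1. 329.] h [ 71. -19. 218.]
end err [-0.2 -0.5 -0.5] 0.05
  joints end [ 0.37  0.06 -0.08  0.   -1.44  1.14] max speed [0.07 0.25 0.65 0.58 0.94 0.67]
row x10: [1.64, -0.21, 0.0] [0.0, 0.0, 0.0] |d|mm 16.5 |w| 0.00
   2 [563.   2. 360.] h [117. -15. 231.]
   4 [596.   4. 360.] h [147. -11. 217.]
   6 [629.   6. 360.] h [177.  -7. 203.]
   8 [662.   8. 360.] h [206.  -3. 189.]
   10 [695.  10. 360.] h [236.   1. 176.]
end err [0.  0.4 0. ] 0.0
[530.   0. 360.] [ 0.37  0.06 -0.08  0.   -1.44  1.14]
[695.  10. 360.] [ 0.29  0.35  0.29 -0.   -1.51  1.21]
[695.  10. 275.] [ 0.29  0.37  0.14 -0.   -1.34  1.21]
```

View pics/s15.png

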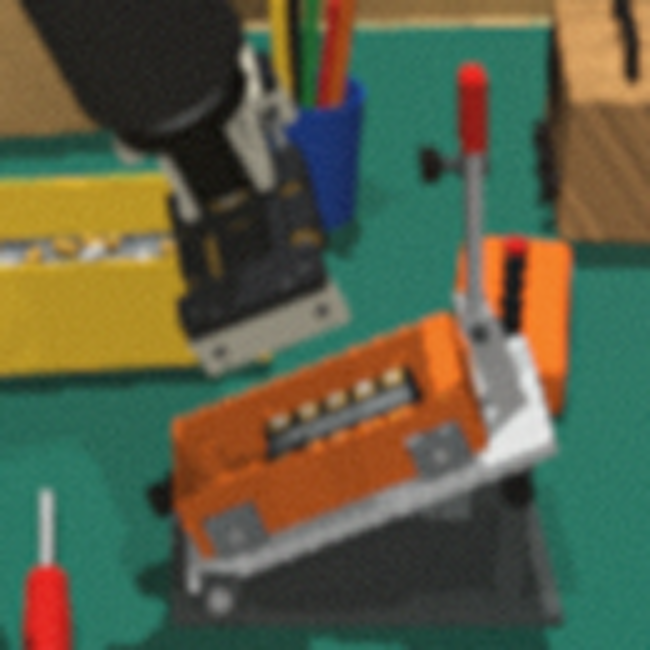

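The block's top now sits lower: the near row of terminals at crop (340,420) is hidden behind the wall. The clamp is still upright, with its end at crop (473,72). I'll go up and over to its far side.

```bash
python3 - <<'E'
from kin import *
A=np.array([515,0,360.]);plan(A,RV,14,show=0);chain(A,RV,14)
E
```

```text
t 21.73 at [546.8  29.9 149.1] h [11.7 11.4 47.4] F [-0.4  0.2 -0. ] Fh [-0.4  0.2  0.1] w -0.0
row x14: [0.14, 0.01, -1.55] [-1.08, -1.76, 0.22] |d|mm 15.5 |w| 2.08
end err [ 0.4 -0.2  0.3] 0.05
  joints end [ 0.38  0.03 -0.1  -0.   -1.44  1.12] max speed [0.08 0.26 0.63 0.59 0.93 0.69]
```

Call:
servo_tool(deltas=[[0,[0.14,0.01,-1.55],[-1.08,-1.76,0.22]],[0,[0.14,0.01,-1.55],[-1.08,-1.76,0.22]],[0,[0.14,0.01,-1.55],[-1.08,-1.76,0.22]],[0,[0.14,0.01,-1.55],[-1.08,-1.76,0.22]],[0,[0.14,0.01,-1.55],[-1.08,-1.76,0.22]],[0,[0.14,0.01,-1.55],[-1.08,-1.76,0.22]],[0,[0.14,0.01,-1.55],[-1.08,-1.76,0.22]],[0,[0.14,0.01,-1.55],[-1.08,-1.76,0.22]],[0,[0.14,0.01,-1.55],[-1.08,-1.76,0.22]],[0,[0.14,0.01,-1.55],[-1.08,-1.76,0.22]],[0,[0.14,0.01,-1.55],[-1.08,-1.76,0.22]],[0,[0.14,0.01,-1.55],[-1.08,-1.76,0.22]],[0,[0.14,0.01,-1.55],[-1.08,-1.76,0.22]],[0,[0.14,0.01,-1.55],[-1.08,-1.76,0.22]],[0,[0,0,0],[0,0,0]]])

```text
t: 22.98
tool_pos: [517.9, 0.2, 360.0]
eef_rot: [0.999, -0.032, -0.001, 0.001]
ft_force: [1.1, -0.2, 0.7]
gripper_width: 0.6
```

```bash
python3 - <<'E'
from kin import *
B=np.array([698,10,362.]);plan(B,RV,11);chain(B,RV,11)
C=np.array([698,10,272.]);plan(C,RV,6,start=(B,RV),show=0)
E
```

```text
t 22.98 at [5.179e+02 2.000e-01 3.600e+02] h [ 76.4 -20.  249.9] F [ 1.1 -0.2  0.7] Fh [ 1.3 -0.1  0.2] w 0.6
row x11: [1.63, -0.19, -0.02] [0.01, 0.01, 0.0] |d|mm 16.4 |w| 0.02
   2 [551.   2. 360.] h [106. -16. 236.]
   4 [583.   4. 361.] h [136. -12. 223.]
   6 [616.   5. 361.] h [165.  -9. 210.]
   8 [649.   7. 361.] h [195.  -5. 196.]
   10 [682.   9. 362.] h [225.  -1. 183.]
end err [ 0.2 -0.4 -0. ] 0.03
  joints end [ 0.29  0.35  0.3   0.   -1.52  1.21] max speed [0.12 0.35 0.51 0.   0.15 0.12]
row x6: [0.0, 0.0, 1.5] [0.0, 0.0, 0.0] |d|mm 15.0 |w| 0.00
end err [0. 0. 0.] 0.0
```

Call:
servo_tool(deltas=[[0,[1.63,-0.19,-0.02],[0,0,0]],[0,[1.63,-0.19,-0.02],[0,0,0]],[0,[1.63,-0.19,-0.02],[0,0,0]],[0,[1.63,-0.19,-0.02],[0,0,0]],[0,[1.63,-0.19,-0.02],[0,0,0]],[0,[1.63,-0.19,-0.02],[0,0,0]],[0,[1.63,-0.19,-0.02],[0,0,0]],[0,[1.63,-0.19,-0.02],[0,0,0]],[0,[1.63,-0.19,-0.02],[0,0,0]],[0,[1.63,-0.19,-0.02],[0,0,0]],[0,[1.63,-0.19,-0.02],[0,0,0]],[0,[0,0,0],[0,0,0]],[0,[0,0,1.5],[0,0,0]],[0,[0,0,1.5],[0,0,0]],[0,[0,0,1.5],[0,0,0]],[0,[0,0,1.5],[0,0,0]],[0,[0,0,1.5],[0,0,0]],[0,[0,0,1.5],[0,0,0]],[0,[0,0,0],[0,0,0]]])

```text
t: 24.57
tool_pos: [693.9, 9.0, 265.6]
eef_rot: [0.999, -0.032, -0.004, 0.001]
ft_force: [-1.2, -0.0, -1.6]
gripper_width: 0.5
```

```bash
python3 - <<'E'
from kin import *
f=grab_frame("side");crop(f,285,115,90,110,5,"pics/s16.png")
t=grab_frame("top");crop(t,230,90,95,95,6,"pics/t16.png")
s=read_state();print(s["tool_pos"].round(1),s["ft_force"].round(1),proj(f,s["tool_pos"]),proj(t,s["tool_pos"]))
for th in (87,75,60,45,30,15,5,0,-10,-18,-25):
    print(th,(arm(th,118,7)+ex*10).round(1))
E
```

```text
[695.4   8.7 269.5] [0.3 0.2 0.2] [353.10360724 169.79170188] [277.59131468 121.92013652]
87 [652.6  11.6 275.2]
75 [628.1  13.2 272.8]
60 [599.   15.1 262.7]
45 [573.5  16.7 245.4]
30 [553.3  18.  222.1]
15 [539.9  18.9 194.3]
5 [535.1  19.2 174.3]
0 [534.1  19.3 164. ]
-10 [534.6  19.2 143.4]
-18 [537.7  19.1 127.2]
-25 [542.2  18.8 113.5]
```

View pics/s16.png

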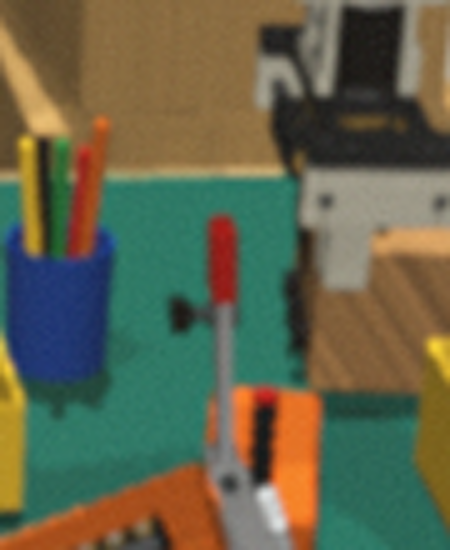

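View pics/t16.png

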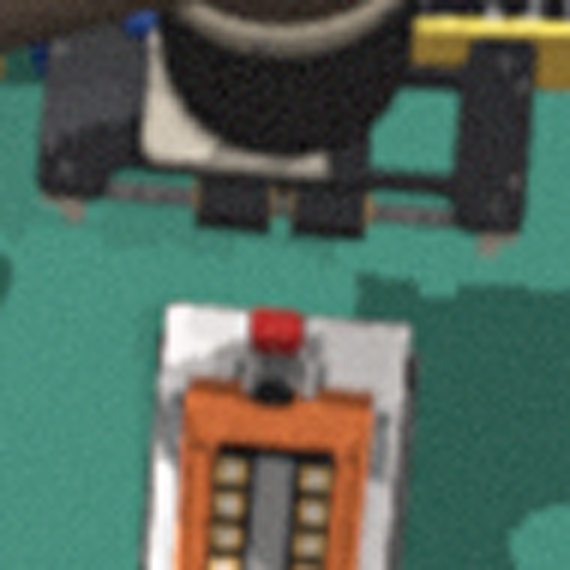

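The fingers are behind the handle: tips at crop (345,285) in the side view, centred on the red handle in the top view. I'll push toward the robot along the arc.

Call:
servo_tool(deltas=[[0,[-0.86,0,-0.1],[0,0,0]],[0,[-0.86,0,-0.1],[0,0,0]],[0,[-0.86,0,-0.1],[0,0,0]],[0,[-0.86,0,-0.1],[0,0,0]],[0,[-0.86,0,-0.1],[0,0,0]],[0,[-0.61,0,0.06],[0,0,0]],[0,[-0.61,0,0.06],[0,0,0]],[0,[-0.61,0,0.06],[0,0,0]],[0,[-0.61,0,0.06],[0,0,0]],[0,[0,0,0],[0,0,0]]])

```text
t: 25.5
tool_pos: [627.4, 13.3, 273.2]
eef_rot: [0.999, -0.032, -0.001, 0.0]
ft_force: [-0.2, -0.3, 0.7]
gripper_width: 0.3
```

```bash
python3 - <<'E'
from kin import *
f=grab_frame("side");crop(f,285,115,90,110,5,"pics/s17.png")
s=read_state();print(s["tool_pos"].round(1),s["ft_force"].round(1))
for th in (60,45): plan(arm(th,118,7)+ex*10,RV,4,show=0)
E
```

```text
[627.7  13.3 273. ] [-0.6  0.1  0.5]
t 25.55 at [627.7  13.3 273. ] h [138.2   0.  125.1] F [-0.6  0.1  0.5] Fh [-0.3  0.   0.7] w 0.7
row x4: [-0.72, 0.0, 0.26] [0.02, 0.04, 0.0] |d|mm 7.6 |w| 0.05
end err [-0.1  0.  -0. ] 0.02
t 25.55 at [627.7  13.3 273. ] h [138.2   0.  125.1] F [-0.6  0.1  0.5] Fh [-0.3  0.   0.7] w 0.7
row x4: [-1.36, 0.0, 0.69] [0.02, 0.04, 0.0] |d|mm 15.2 |w| 0.05
end err [-0.1  0.   0.1] 0.02
```

View pics/s17.png

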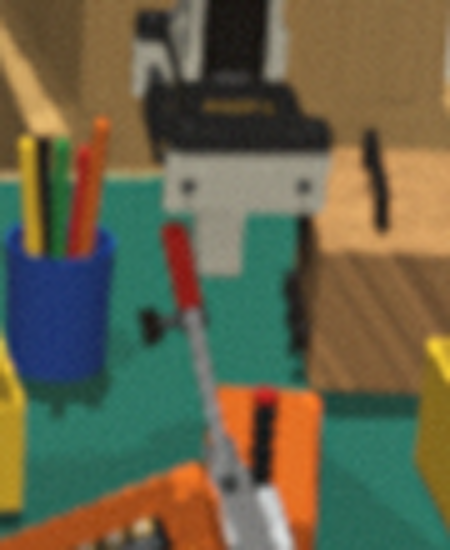

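The clamp is swinging: the handle end is now at crop (175,232), leaning toward the robot. I'll continue along the arc.

Call:
servo_tool(deltas=[[0,[-0.72,0,0.26],[0,0,0]],[0,[-0.72,0,0.26],[0,0,0]],[0,[-0.72,0,0.26],[0,0,0]],[0,[-0.72,0,0.26],[0,0,0]],[0,[-0.64,0,0.43],[0,0,0]],[0,[-0.64,0,0.43],[0,0,0]],[0,[-0.64,0,0.43],[0,0,0]],[0,[-0.64,0,0.43],[0,0,0]],[0,[-0.51,0,0.58],[0,0,0]],[0,[-0.51,0,0.58],[0,0,0]],[0,[-0.51,0,0.58],[0,0,0]],[0,[-0.51,0,0.58],[0,0,0]],[0,[0,0,0],[0,0,0]]])

```text
t: 26.63
tool_pos: [552.2, 17.9, 221.0]
eef_rot: [0.999, -0.032, -0.002, 0.001]
ft_force: [0.3, 0.1, 0.7]
gripper_width: 0.2
```

```bash
python3 - <<'E'
from kin import *
f=grab_frame("side");crop(f,255,115,110,130,5,"pics/s18.png")
s=read_state();print(s["tool_pos"].round(1),s["ft_force"].round(1))
for th in (15,0): plan(arm(th,118,7)+ex*10,RV,5,show=0)
for th in (0,-15,-25):
  for pit in (0,8,15):
    for o in iks(arm(th,118,7)+ex*5,tl(pit,0)*Ro.from_euler('z',-90,degrees=True),8):print(th,pit,o.round(2))
E
```

```text
[552.8  17.8 221.6] [ 0.3 -0.2 -0.1]
t 26.68 at [552.8  17.8 221.6] h [ 48.5  -0.2 110.3] F [ 0.3 -0.2 -0.1] Fh [ 0.2 -0.1 -0.2] w 0.6
row x5: [-0.26, -0.01, 0.55] [0.02, 0.05, 0.0] |d|mm 6.1 |w| 0.05
end err [-0.1  0.3 -0.1] 0.02
t 26.68 at [552.8  17.8 221.6] h [ 48.5  -0.2 110.3] F [ 0.3 -0.2 -0.1] Fh [ 0.2 -0.1 -0.2] w 0.6
row x5: [-0.37, -0.01, 1.15] [0.02, 0.05, 0.0] |d|mm 12.1 |w| 0.05
end err [0.2 0.2 0.2] 0.02
0 0 [ 0.41  0.17 -0.4   0.   -1.    1.1 ]
0 8 [ 0.46  0.09 -0.55  0.1  -0.82  0.98]
0 15 [ 0.51  0.02 -0.7   0.24 -0.64  0.83]
-15 0 [ 0.41  0.21 -0.43 -0.   -0.93  1.1 ]
-15 8 [ 0.46  0.13 -0.59  0.1  -0.74  0.98]
-15 15 [ 0.5   0.06 -0.75  0.27 -0.55  0.79]
-25 0 [ 0.4   0.24 -0.44  0.   -0.89  1.11]
-25 8 [ 0.45  0.16 -0.6   0.11 -0.69  0.98]
-25 15 [ 0.49  0.1  -0.77  0.29 -0.49  0.77]
```

View pics/s18.png

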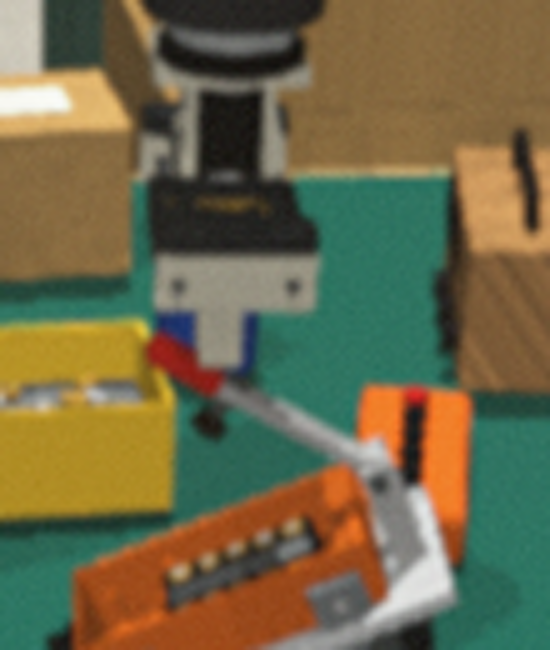

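The arm is at about 30° elevation with the handle at crop (185,365), and the tips are resting on it. I'll continue down.

Call:
servo_tool(deltas=[[0,[-0.26,0,0.55],[0,0,0]],[0,[-0.26,0,0.55],[0,0,0]],[0,[-0.26,0,0.55],[0,0,0]],[0,[-0.26,0,0.55],[0,0,0]],[0,[-0.26,0,0.55],[0,0,0]],[0,[-0.16,0,0.6],[0,0,0]],[0,[-0.16,0,0.6],[0,0,0]],[0,[-0.16,0,0.6],[0,0,0]],[0,[-0.16,0,0.6],[0,0,0]],[0,[-0.16,0,0.6],[0,0,0]],[0,[0,0,0.5],[0,0,0]],[0,[0,0,0.5],[0,0,0]],[0,[0,0,0.5],[0,0,0]],[0,[0,0,0],[0,0,0]]])

```text
t: 27.85
tool_pos: [532.2, 19.1, 148.9]
eef_rot: [0.999, -0.032, -0.002, 0.001]
ft_force: [-0.6, 0.3, 0.4]
gripper_width: 0.7
```

```bash
python3 - <<'E'
from kin import *
f=grab_frame("side");crop(f,255,135,110,130,5,"pics/s19.png")
s=read_state();print(s["t"],s["tool_pos"].round(1),s["ft_force"].round(1),"closed tcp approx",(arm(-25,118,7)+[0,0,4.7]).round(1))
E
```

```text
27.9 [532.4  19.1 149.4] [-0.5 -0.1  0.5] closed tcp approx [532.2  19.4 118.2]
```

View pics/s19.png

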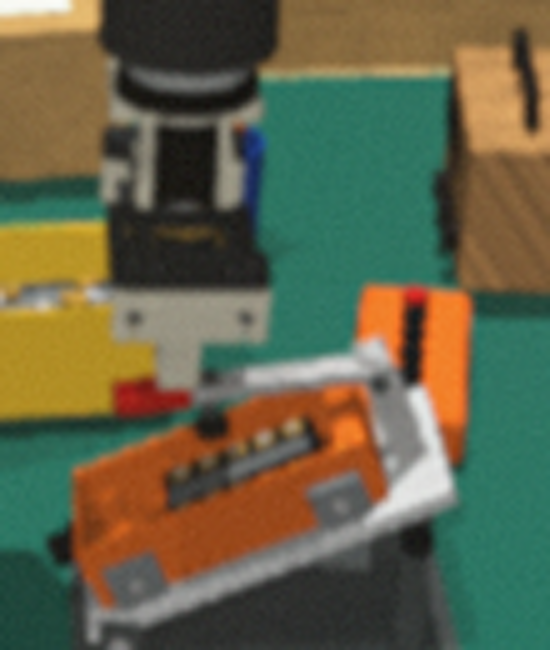

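Call:
servo_tool(deltas=[[0,[-0.1,0,0.4],[0,0,0]],[0,[-0.1,0,0.4],[0,0,0]],[0,[-0.1,0,0.4],[0,0,0]],[0,[0,0,0.4],[0,0,0]],[0,[0,0,0.4],[0,0,0]],[0,[0,0,0.4],[0,0,0]],[0,[0,0,0],[0,0,0]]])

```text
t: 28.48
tool_pos: [529.0, 19.3, 125.0]
eef_rot: [0.999, -0.032, -0.002, 0.001]
ft_force: [0.0, -0.8, 0.2]
gripper_width: 0.1
```

Call:
servo_tool(deltas=[[0,[0,0,0.2],[0,0,0]],[0,[0,0,0.2],[0,0,0]],[0,[0,0,0],[0,0,0]]])

```text
t: 28.73
tool_pos: [529.5, 19.4, 121.7]
eef_rot: [0.999, -0.032, -0.001, 0.001]
ft_force: [0.9, 0.8, 1.0]
gripper_width: 0.8
```

Call:
servo_tool(deltas=[[0,[0,0,0.2],[0,0,0]],[0,[0,0,0],[0,0,0]]])

```text
t: 28.9
tool_pos: [529.6, 19.4, 119.9]
eef_rot: [0.999, -0.032, -0.001, 0.0]
ft_force: [-0.2, 0.0, 0.3]
gripper_width: 0.4
```

Call:
servo_tool(deltas=[[0,[0,0,0.15],[0,0,0]],[0,[0,0,0],[0,0,0]]])

```text
t: 29.07
tool_pos: [529.6, 19.5, 118.4]
eef_rot: [0.999, -0.032, -0.001, 0.0]
ft_force: [0.2, -0.1, 1.6]
gripper_width: 0.5
```

Call:
servo_tool(deltas=[[0,[0,0,0.1],[0,0,0]],[0,[0,0,0],[0,0,0]]])

```text
t: 29.23
tool_pos: [529.6, 19.5, 117.5]
eef_rot: [0.999, -0.032, -0.001, 0.0]
ft_force: [0.8, 1.3, 1.6]
gripper_width: 0.2
```

```bash
python3 - <<'E'
from kin import *
f=grab_frame("side");crop(f,255,135,110,130,5,"pics/s20.png")
s=read_state();print(s["t"],s["tool_pos"].round(1),s["ft_force"].round(1))
E
```

```text
29.2833 [529.6  19.4 117.5] [0.  0.6 1. ]
```

View pics/s20.png

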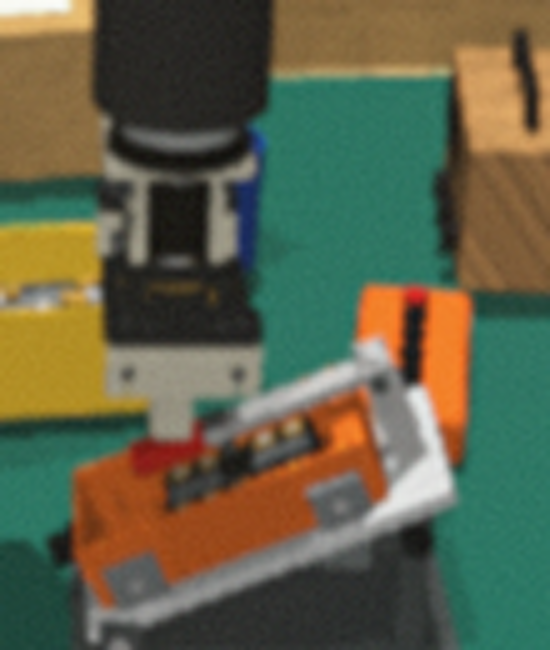

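The side view shows the arm nearly down. I haven't felt the stop yet, so I'll keep going.

Call:
servo_tool(deltas=[[0,[0,0,0.1],[0,0,0]],[0,[0,0,0],[0,0,0]]])

```text
t: 29.45
tool_pos: [529.6, 19.4, 116.4]
eef_rot: [0.999, -0.032, -0.001, 0.001]
ft_force: [0.7, 0.2, 2.0]
gripper_width: 0.1
```

Call:
servo_tool(deltas=[[0,[0,0,0.1],[0,0,0]],[0,[0,0,0],[0,0,0]]])

```text
t: 29.62
tool_pos: [529.8, 19.4, 115.9]
eef_rot: [0.999, -0.032, -0.001, 0.001]
ft_force: [-0.8, 1.0, 5.1]
gripper_width: 0.7
```

Call:
servo_tool(deltas=[[0,[0,0,0.1],[0,0,0]],[0,[0,0,0],[0,0,0]]])

```text
t: 29.78
tool_pos: [530.1, 19.4, 115.5]
eef_rot: [0.999, -0.032, -0.001, 0.001]
ft_force: [-2.9, 0.1, 9.6]
gripper_width: 0.5
```

Call:
servo_tool(deltas=[[0,[0,0,0.1],[0,0,0]],[0,[0,0,0],[0,0,0]]])

```text
t: 29.95
tool_pos: [530.2, 19.4, 115.2]
eef_rot: [0.999, -0.032, -0.0, 0.001]
ft_force: [-5.5, 0.2, 16.4]
gripper_width: 0.4
```

Stop felt: force rose to 16 N within about 1 mm, near the predicted closed height. I'll back off upward and check.

Call:
servo_tool(deltas=[[0,[0,0,-0.3],[0,0,0]],[0,[0,0,-0.8],[0,0,0]],[0,[0,0,-1.5],[0,0,0]],[0,[0,0,-2],[0,0,0]],[0,[0,0,-2],[0,0,0]],[0,[0,0,-2],[0,0,0]],[0,[-0.8,0,-2],[0,0,0]],[0,[-1.5,0,-2],[0,0,0]],[0,[-1.5,0,-1.5],[0,0,0]],[0,[-1.5,0,-1],[0,0,0]],[0,[0,0,0],[0,0,0]]])

```text
t: 30.87
tool_pos: [476.0, 23.0, 267.5]
eef_rot: [0.999, -0.032, 0.001, -0.0]
ft_force: [0.7, -0.4, -0.2]
gripper_width: 0.6
```

```bash
python3 - <<'E'
from kin import *
f=grab_frame("side");crop(f,255,155,110,110,6,"pics/s21.png");cv2.imwrite("pics/s21f.png",f["img"][:,:,::-1])
t=grab_frame("top");cv2.imwrite("pics/t21.png",t["img"][:,:,::-1])
for q,l in ((0,144),(0,100)):
  for dq in (0,.1):
    w=hw(np.array([102,0,14])+l*np.array([-np.cos(dq),0,np.sin(dq)]));print(l,dq,((proj(f,w)-[255,155])*6).round(0))
E
```

```text
144 0 [160. 435.]
144 0.1 [149. 410.]
100 0 [248. 399.]
100 0.1 [240. 382.]
```

View pics/s21.png

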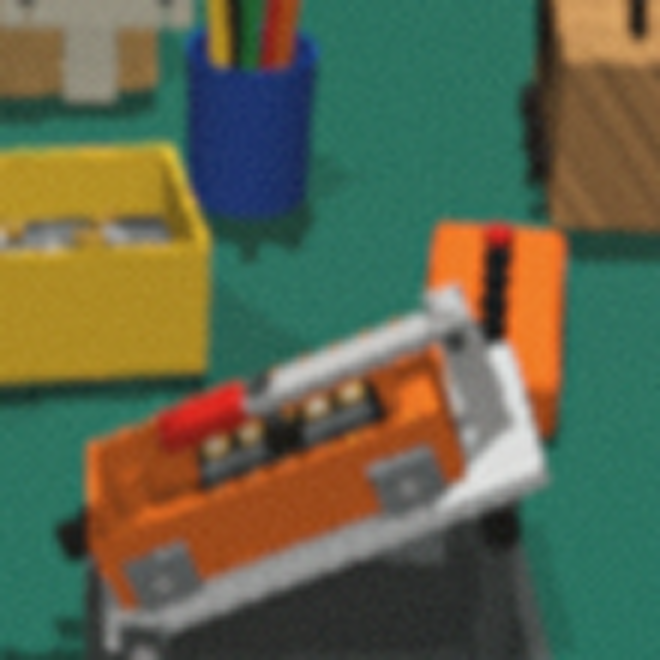

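View pics/s21f.png

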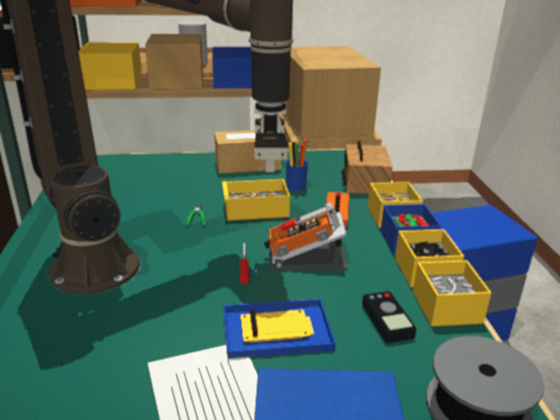

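View pics/t21.png

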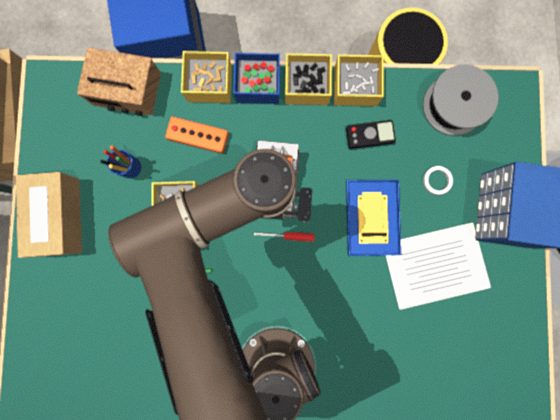

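```bash
python3 - <<'E'
from kin import *
for dx in (0,6,10): print(dx,toh(np.array([530.2,19.4,115.2])+ex*dx).round(1))
for n in ("side","top"):
  f=grab_frame(n)
  hsv=cv2.cvtColor(f["img"],cv2.COLOR_RGB2HSV);m=(cv2.inRange(hsv,(0,170,100),(5,255,255))|cv2.inRange(hsv,(172,170,100),(180,255,255)))
  k=np.zeros_like(m)
  if n=="side":k[200:240,270:310]=1
  m=m*k
  v,u=np.nonzero(m)
  if len(u)==0: continue
  print(n,len(u),u.mean(),v.mean(),u.min(),u.max(),v.min(),v.max())
  for q in (0,.05,.1,.15):
    c=np.array([-np.cos(q),0,np.sin(q)]);nn=np.array([np.sin(q),0,np.cos(q)])
    corners=[hw(np.array([102,0,14])+r*c+a*nn+np.array([0,y,0])) for r in(100,144) for y in(-12,12) for a in(-7,7)]
    pr=np.array([proj(f,w) for w in corners]);hull=cv2.convexHull(pr.astype(np.float32));M=cv2.moments(hull)
    print(q,round(M["m10"]/M["m00"],1),round(M["m01"]/M["m00"],1),pr.min(0).round(1),pr.max(0).round(1))
E
```

```text
0 [-17.1  -0.1  23.4]
6 [-11.6  -0.1  20.9]
10 [-8.  -0.1 19.2]
side 91 288.31868131868134 224.34065934065933 282 295 219 229
0 288.9 224.6 [280.5 217.5] [297.6 231.6]
0.05 288.1 222.8 [279.6 216. ] [296.8 229.6]
0.1 287.4 221.0 [278.8 214.4] [296.1 227.5]
0.15 286.8 219.1 [278.2 212.9] [295.4 225.4]
```

The handle's centroid (288.3, 224.3) matches the projection for q = 0 (288.9, 224.6), against 222.8 for q = 0.05. Fingertip contact put the handle's top at its closed height. The cover lies flat in the tray and the other things look unmoved. Handing in.

```bash
python3 -c "
from rig import *
print(finish_job())"
```

```text
the job is handed in; nothing more can be done
None
```

The job is done and handed in at about 31 s of the 62 s allowed; no verdict was reported.

**What I did:**
- **Cover:** I gripped it by the ridge, tipped it 20° about the lip and drew it out 28 mm. I then set it down in the blue tray, feeling contact at the expected height before letting go.
- **Block:** I pressed it down. It slid at about 5 N and then met a hard stop at about 23 N, a little above the suggested 20 N.
- **Clamp:** Only after that, I swung it over from its far side and pushed it down to its stop, at about 16 N.

**Last checks:**
- **Cover:** The pictures show it flat, ridge up, inside the tray.
- **Clamp:** The handle's image position matches the closed angle to within about 0.3 pixel. The hinge pin looked 3 to 4 pixels lower than predicted. I put that down to seeing it on the near bracket cheek, and did not measure it separately.
- **Other things:** By eye, those I could see look unmoved; the arm hid parts of the bench in the top picture.
- **Robot:** It stood clear, touching nothing.

**What went wrong on the way:** The tool could not reach the ridge square to the cover because joint 3 hit its limit. I leaned it sideways instead, 18° for the grip and 15° for the press. The press therefore bore on one edge of the fingertips, not flat on the block.

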